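# Load plaster mould plates into the stack clamp

## Robot

A 6-joint arm with a two-finger parallel gripper is mounted at the origin on the work surface. World frame = base frame: x ahead of the robot, y to its left, z up, the work surface at z = 0. Lengths are in m, angles in rad, forces in N, time in s.
With the tool pointing down it reaches from about 0.375 to 0.825 m from the base axis. Payload 5.5 kg.
Tool frame: the origin (TCP) lies on the centre line of the jaws, within the pads' length; the fingertips stand 8 mm ahead of it and the grasp point (between the pads) lies 11 mm behind it; z points along the fingers, y is the direction in which the jaws open and shut (so a half turn about z gives the same grasp; the last joint's range is limited). The gripper opens to 85 mm and grips with 20 to 120 N. Pads are 22 mm wide; open, the fingers measure 114 mm over their backs; the gripper's body (76 mm by 85 mm) begins 54 mm behind the grasp point. The pads swing forward as they close: fully open they stand 13 mm farther back than shut.
Start: joints at [1.232, 0.314, -0.047, 1.21, 0, 1.571], TCP at [0.199, 0.566, 0.239] pointing down, gripper open.
Joint ranges: [-2.67, 2.67], [-0.69, 1.73], [-1.03, 1.25], [-2.08, 2.16], [-1.42, 1.45], [-3.14, 3.14]. Speed limits (rad/s): [2.39, 2.39, 3.01, 3.14, 3.14, 3.14].

## Interface

Orientations are given as a unit quaternion [x, y, z, w].
In Python, from workcell import r, vision, workorder gives the robot as it stands. The module is installed in compiled form; this text tells all that it offers.
- The arm moves only by the shell command python3 -m jog 'ROWS'. ROWS is JSON, one flat list of numbers, 5 for each row, row after row: the shift along the tool's x, y, z in m, then the turn about the tool's z in degrees, then the closure, from -1 (fully open) to 1 (shut), so that 0 is half open. A call has exactly 5 rows; each row shifts and turns the pose as measured when the row begins, along the tool's axes as they then stand; what a row does not reach is not made up. A row lasts 1/12 s, in which the tool goes at most 41.7 mm and 7.16 degrees, less where a joint would pass 70% of its speed; a pose out of reach is approached as far as the arm can. A call with a gripper value outside its range is refused whole. The fingers move at their own pace and stop on an object; the grip force is fixed at half the most. Time passes only in rows, so rows that do not move let the fingers close, or fill a call up. It gives the time, the measured TCP pose, the force and the opening at its end, in the units of the state.
- r.sense(): the state, without advancing time (a new reading comes with each control period).
- vision.snapshot(name): name is "side" or "top" or "wrist"; returns a dict with "pixels" (420x560x3 uint8, red, green, blue), "range_z" (420x560 float32, m along the optical axis (not along the pixel's ray), 0 where there is no reading), "mtx" (3x3 intrinsics, pixels), "world_from_camera" (4x4, takes a point from camera to world coordinates); the wrist camera has in their place "T_tool_cam" (4x4, takes a point from camera to tool coordinates, whose origin is the TCP and whose axes are the flange's). Camera axes: x right, y down, z forward; pixel columns grow to the right and rows downward; lengths in m; the calibration is good to about 2 mm. The wrist camera is an equidistant fisheye: a pixel r from the principal point sees the ray r / f radians off the axis. A picture is of the moment at which its call begins: read the wrist's pose just before it.
- workorder.close_job(): hands the job in, once; it reports no verdict.
The state is a dict: "t": time; "qpos": joint angles; "dq": joint speeds; "joint_efforts": joint torques, N m; "tool_pos": TCP position; "eef_rot": TCP orientation; "ft_force": force on the tool from outside, world axes, zero at the start; "torque": the same for the moment, N m; "finger_gap": finger opening in m.
Only numpy, scipy, OpenCV 4.12 (cv2) and the standard library are available. Lean on these libraries where they do the work, as an engineer would, in place of code of your own. Each camera call takes 0.05 s, during which the arm holds its last target.

## Task

The clamp was left partly closed: first crank its jaw back fully open. Then stack all the loose plaster mould plates squarely, one on another and centred, on the raised sprung stage of the clamp, lay the wooden press board on top in line with them, and push the board down until the stage's latch catches and holds it down when you let go. Only then crank the handle clockwise, as far as it goes, so that the sliding jaw pushes the plates up against the fixed jaw and grips them firmly. Leave the board lying on the stack, and do not disturb the mould, tub and mug standing nearby.

Things in the scene. Friction and masses are not known exactly. Their poses are not given: they have to be found in the camera images.
- clamp: grey stack clamp, fixed to the bench. Origin on the bench top under the middle of the sprung stage; y runs along the clamp from the fixed jaw to the crank, z up. Base plate 12 mm thick, x -63 to +87 mm, y -100 to +235 mm. A latch housing stands at x +53 to +79 mm, 46 mm high
- fixed_jaw (a point): middle of the inner face of the upright fixed jaw, at clamp x 0, y -63 mm, 76 mm above the bench; the jaw plate reaches 112 mm high. Opposite stands the sliding jaw, also 112 mm high; fully open its pad's face is at clamp y = +77 mm, 140 mm from the fixed jaw (pad 70 mm wide, from 42 to 112 mm high)
- crank_axis (a point): point on the vertical crank axis, at clamp x 0, y +180 mm, on top of the crank arm, 114 mm above the bench; axes as the clamp's
- stage_top (a point): middle of the top face of the sprung stage, an aluminium plate 44 mm (x) by 90 mm (y) between the jaws, on a vertical plunger; axes as the clamp's. 76 mm above the bench when up, about 46 mm when latched down
- stage (a joint): how far the stage is pressed down, m: 0 up, 0.036 bottom stop. Its spring carries the full stack with little or no sag and then needs about 8 to 17 N more to go right down. A spring bolt at its +x side snaps over its catch bar at about 0.031; let go, the stage then stays at about 0.030
- bolt (a joint): the latch bolt, m: 0 out (at rest, also when it has caught), up to 0.012 while the passing stage pushes it back
- crank (a joint): angle of the crank, rad, 0 (jaw fully open) to 7.5 (end stop), growing clockwise seen from above; it closes the sliding jaw 5 mm per rad and stays where it is left. At 0 its handle lies on the clamp's +x side of the crank axis. The jaw meets a stack that is pushed against the fixed jaw at about 6.0 rad
- handle_c (a point): centre of the upright round black crank handle, 22 mm in diameter, 46 mm tall (116 to 162 mm above the bench), 45 mm from the crank axis; it spins freely on its pin, so it can be held from above and carried round the circle
- jaw_pad (a joint): how far the sliding jaw's sprung pad is pushed back into the jaw, m: 0 free, about 0.0075 with the crank fully home on a stack (about 19 N)
- board_c (a point): wooden press board: plate 48 mm (x) x 100 mm (y) x 18 mm with an upright grip block on top, 24 mm (x) x 70 mm (y) x 38 mm tall; 56 mm tall in all, 0.15 kg. The point is its centre, 28 mm above its underside; y along its length, z up
- plate1_c (a point): plain white plaster slab 50 x 110 x 20 mm (about 0.13 kg), lying flat; the point is its centre, y along its 110 mm length, x along its 50 mm width; either face may be up. One of up to four alike; None if absent
- plate2_c (a point): plain white plaster slab 50 x 110 x 20 mm (about 0.13 kg), lying flat; the point is its centre, y along its 110 mm length, x along its 50 mm width; either face may be up. One of up to four alike; None if absent
- plate3_c (a point): plain white plaster slab 50 x 110 x 20 mm (about 0.13 kg), lying flat; the point is its centre, y along its 110 mm length, x along its 50 mm width; either face may be up. One of up to four alike; None if absent
- plate4_c (a point): plain white plaster slab 50 x 110 x 20 mm (about 0.13 kg), lying flat; the point is its centre, y along its 110 mm length, x along its 50 mm width; either face may be up. One of up to four alike; None if absent
- pot_mould: bystander: heavy round plaster pot mould, 152 mm wide, 105 mm tall; origin under its middle
- slip_tub: bystander: white open tub, 92 mm wide, 100 mm tall; origin under its middle
- mug: bystander: white mug, 80 mm wide, 90 mm tall; origin under its middle
Things that resemble listed ones, but are neither listed nor needed, are in the scene too. What is shaped like the part that bears plate3_c but orange or pink is not meant.

How it is judged:
By the outcome, as a careful person would: the job done as asked, in the order asked, and still so for the second after the job is handed in, with the robot touching nothing.
Of plate1, plate2, plate3, plate4 only 2 to 4 are there at a start; the rules pass over those that are not, and their reading is None.
At some moment in a run one of plate1, plate2, plate3, plate4 may be knocked a few centimetres aside while the robot is not near it.
Once in a run the grip may slacken for a moment while it holds something.
It also fails if it takes over 210 s, if anything falls off the work surface, if the arm or the gripper's body presses on something with over 40 N, if the wrist force passes 120 N, or if a joint passes its speed limit or range.

## Working session

There is one attempt and no reset: what is moved stays moved. The work goes in short steps, Python scripts to look and compute and a shell command to move; the robot and the scene stay as the last step left them, time stands still between calls to the robot, and variables do not carry over. Pictures are saved under pics/ and viewed, and the job is handed in when it is done.

```bash
mkdir -p pics; ls; cat > h.py <<'E'
import numpy as np, cv2
from workcell import r, vision, workorder
from scipy.spatial.transform import Rotation as R
def save(n,im): cv2.imwrite('pics/'+n+'.png',im[...,::-1])
def state():
    s=r.sense(); print('t',round(s['t'],2),'pos',np.round(s['tool_pos'],4),'rot',np.round(s['eef_rot'],4),'F',np.round(s['ft_force'],1),'gap',round(s['finger_gap'],4)); return s
def cloud(d):
    z=d['range_z'];K=d['mtx'];h,w=z.shape;u,v=np.meshgrid(np.arange(w),np.arange(h))
    P=np.stack([(u-K[0,2])/K[0,0]*z,(v-K[1,2])/K[1,1]*z,z,np.ones_like(z)],-1)
    W=(P@np.array(d['world_from_camera']).T)[...,:3]; W[z==0]=np.nan; return W
E
python3 - <<'E'
from h import *
s=state(); print(s['qpos'])
print(R.from_quat(s['eef_rot']).as_matrix().round(3))
for n in ['top','side','wrist']:
    d=vision.snapshot(n); save(n+'0',d['pixels']); np.savez('/tmp/'+n+'0.npz',**d); print(n,np.array(d['mtx']).round(1).tolist(),np.round(d.get('world_from_camera',d.get('T_tool_cam')),3).tolist())
E
```

```text
pics
t 0.0 pos [0.1992 0.5654 0.2384] rot [ 1.686e-01  9.857e-01 -8.000e-04 -1.000e-04] F [-1.  -0.5  0.3] gap 0.0853
[ 1.23200512e+00  3.14242562e-01 -4.80540077e-02  1.21021912e+00
  9.09473907e-06  1.57083360e+00]
[[-0.943  0.332 -0.001]
 [ 0.332  0.943 -0.002]
 [ 0.    -0.002 -1.   ]]
top [[381.7, 0.0, 276.3], [0.0, 381.7, 215.8], [0.0, 0.0, 1.0]] [[0.006, -0.998, 0.062, 0.55], [-1.0, -0.007, -0.013, 0.123], [0.013, -0.062, -0.998, 1.244], [0.0, 0.0, 0.0, 1.0]]
side [[384.2, 0.0, 277.9], [0.0, 384.2, 211.4], [0.0, 0.0, 1.0]] [[-0.984, -0.114, 0.133, 0.492], [-0.175, 0.708, -0.684, 0.767], [-0.016, -0.697, -0.717, 0.8], [0.0, 0.0, 0.0, 1.0]]
wrist [[325.2, 0.0, 280.9], [0.0, 325.2, 210.0], [0.0, 0.0, 1.0]] [[0.0, -0.949, -0.314, 0.082], [1.0, 0.0, -0.0, 0.0], [0.0, -0.314, 0.949, -0.135], [0.0, 0.0, 0.0, 1.0]]
```

View pics/top0.png

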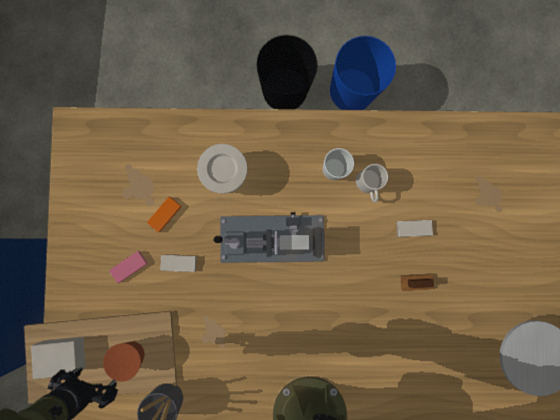

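View pics/side0.png

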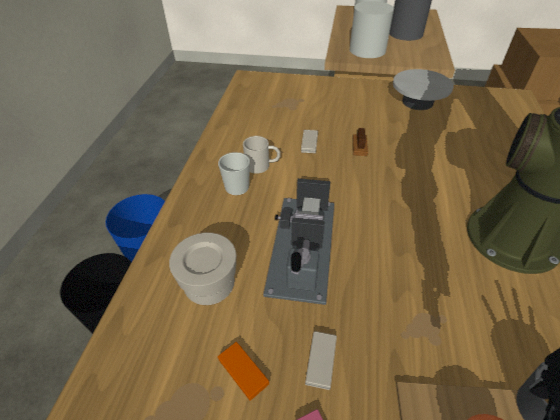

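View pics/wrist0.png

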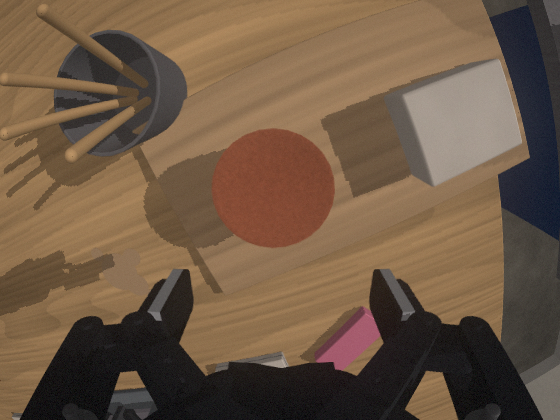

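```bash
python3 - <<'E'
from h import *
for n in ['top','side']:
    d=dict(np.load(f'/tmp/{n}0.npz')); W=cloud(d)
    pts={'top':[(178,263),(415,228),(295,242),(418,283),(165,214),(128,267),(340,160),(222,168),(373,178),(218,240),(57,358),(123,361),(350,350),(230,215),(320,215),(320,258)],'side':[(321,360),(310,139),(311,204),(360,145),(312,188),(308,228),(296,258),(295,287)]}[n]
    for u,v in pts: print(n,(u,v),np.round(W[v,u],4))
d=dict(np.load('/tmp/top0.npz'));W=cloud(d)
im=d['pixels'][195:300,110:450]; save('crop0',cv2.resize(im[:, :230],None,fx=3.4,fy=3.4)); 
hsv=cv2.cvtColor(d['pixels'],cv2.COLOR_RGB2HSV)
for (u0,u1,v0,v1) in [(150,205,250,275),(385,440,215,242),(265,320,230,255)]:
    m=((hsv[v0:v1,u0:u1,1]<50)&(hsv[v0:v1,u0:u1,2]>140)).astype(np.uint8)
    Z=W[v0:v1,u0:u1]
    P=Z[m>0];P=P[np.isfinite(P[:,2])]; print(len(P),np.percentile(P[:,2],[5,50,95]).round(4))
    top=P[P[:,2]>np.median(P[:,2])-.005]
    r_=cv2.minAreaRect((top[:,:2]*1000).astype(np.float32)); print(r_)
E
```

```text
top (178, 263) [0.4736 0.4193 0.0167]
top (415, 228) [ 0.59   -0.3389  0.0239]
top (295, 242) [0.5431 0.0501 0.078 ]
top (418, 283) [ 0.4185 -0.3331  0.0566]
top (165, 214) [0.6297 0.4636 0.0195]
top (128, 267) [0.4601 0.5776 0.0166]
top (340, 160) [ 0.8126 -0.1016  0.0058]
top (222, 168) [0.766  0.2737 0.0946]
top (373, 178) [ 0.7537 -0.2098  0.0064]
top (218, 240) [0.5479 0.273  0.1622]
top (57, 358) [0.194  0.7582 0.075 ]
top (123, 361) [0.189  0.5583 0.0857]
top (350, 350) [ 0.1984 -0.1322  0.0003]
top (230, 215) [0.6289 0.2573 0.004 ]
top (320, 215) [ 0.6305 -0.0348  0.0119]
top (320, 258) [ 0.492  -0.0343  0.0151]
side (321, 360) [0.4747 0.4285 0.0197]
side (310, 139) [ 0.5878 -0.3365  0.0199]
side (311, 204) [0.5436 0.0351 0.0746]
side (360, 145) [ 0.4182 -0.3109  0.032 ]
side (312, 188) [ 0.5469 -0.0094  0.0919]
side (308, 228) [0.5398 0.1387 0.0937]
side (296, 258) [0.5498 0.2842 0.1598]
side (295, 287) [0.5526 0.2642 0.0203]
516 [0.0157 0.02   0.0241]
((474.33746337890625, 420.2411193847656), (106.81356811523438, 48.63303756713867), 87.7453842163086)
518 [0.0161 0.0207 0.0245]
((591.0382690429688, -340.13006591796875), (48.36090850830078, 110.03195190429688), 3.096536874771118)
242 [0.0733 0.0765 0.1107]
((541.7708740234375, 60.71520233154297), (61.99702835083008, 101.52835083007812), 0.38423386216163635)
```

View pics/crop0.png

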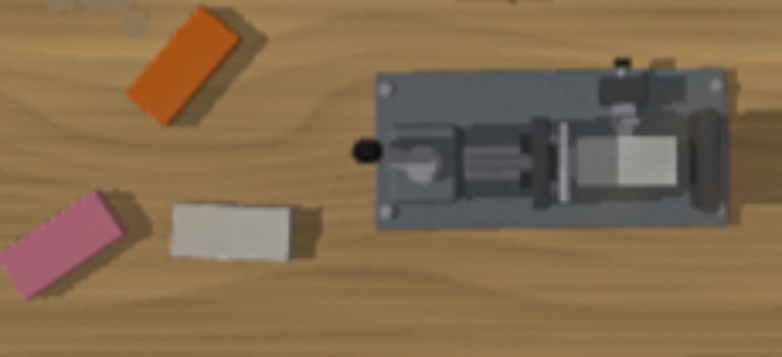

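```bash
python3 - <<'E'
from h import *
d=dict(np.load('/tmp/top0.npz'));W=cloud(d)
hsv=cv2.cvtColor(d['pixels'],cv2.COLOR_RGB2HSV)
# base plate mask: greyish, inside region -> cast onto z=.012
K=d['mtx'];T=d['world_from_camera']
def ray(u,v,z):
    dirs=np.stack([(u-K[0,2])/K[0,0],(v-K[1,2])/K[1,1],np.ones_like(u)],-1)@T[:3,:3].T
    o=T[:3,3]; s=(z-o[2])/dirs[:,2]; return o+dirs*s[:,None]
m=np.zeros(W.shape[:2],np.uint8); roi=(slice(205,275),slice(205,340))
m[roi]=((hsv[roi][...,1]<75)&((hsv[roi][...,0]>60)|(hsv[roi][...,1]<30))).astype(np.uint8)*255
save('mask0',cv2.resize(np.repeat(m[195:290,190:360,None],3,2),None,fx=4,fy=4))
v,u=np.nonzero(m); 
P=ray(u.astype(float),v.astype(float),0.012)
for a,b in [((0.5,.6),'y'),]:
    pass
# edges: per-column/row extents
cols=[(c,np.nonzero(m[:,c])[0]) for c in range(225,322,8)]
for c,x in cols: 
    p=ray(np.array([c,c.__float__()]).astype(float),np.array([x.min()-.5,x.max()+.5]),0.012); print(c,x.min(),x.max(),p[:,:2].round(4).tolist())
for rr in (218,222,226,252,256,260):
    x=np.nonzero(m[rr])[0]; p=ray(np.array([x.min()-.5,x.max()+.5]),np.array([rr,rr]).astype(float),0.012); print(rr,x.min(),x.max(),p[:,:2].round(4).tolist())
# handle
b=(hsv[...,2]<45); b[:230]=0;b[250:]=0;b[:,:205]=0;b[:,226:]=0
v,u=np.nonzero(b&(W[...,2]>.14)); print(len(u),ray(u.astype(float),v.astype(float),.162).mean(0), W[v,u].mean(0))
E
```

```text
225 217 261 [[0.6234, 0.2725], [0.4789, 0.2704]]
233 216 261 [[0.6269, 0.2467], [0.4791, 0.2448]]
241 216 261 [[0.627, 0.2209], [0.4792, 0.2191]]
249 216 261 [[0.6272, 0.1951], [0.4794, 0.1935]]
257 216 261 [[0.6274, 0.1692], [0.4795, 0.1678]]
265 216 261 [[0.6276, 0.1434], [0.4796, 0.1422]]
273 216 261 [[0.6278, 0.1175], [0.4798, 0.1165]]
281 216 261 [[0.628, 0.0916], [0.4799, 0.0908]]
289 216 260 [[0.6281, 0.0657], [0.4833, 0.0651]]
297 216 260 [[0.6283, 0.0398], [0.4834, 0.0394]]
305 215 260 [[0.6317, 0.0139], [0.4835, 0.0136]]
313 216 260 [[0.6287, -0.0121], [0.4837, -0.0121]]
321 216 260 [[0.6289, -0.038], [0.4838, -0.0379]]
218 221 322 [[0.6185, 0.2869], [0.6208, -0.0429]]
222 221 322 [[0.6056, 0.2867], [0.6078, -0.0429]]
226 221 323 [[0.5927, 0.2865], [0.5949, -0.0461]]
252 221 323 [[0.5092, 0.2852], [0.5111, -0.046]]
256 221 323 [[0.4964, 0.285], [0.4983, -0.046]]
260 221 323 [[0.4836, 0.2848], [0.4855, -0.0459]]
40 [0.5499329  0.27394338 0.162     ] [0.54993211 0.27424959 0.1596987 ]
```

View pics/mask0.png

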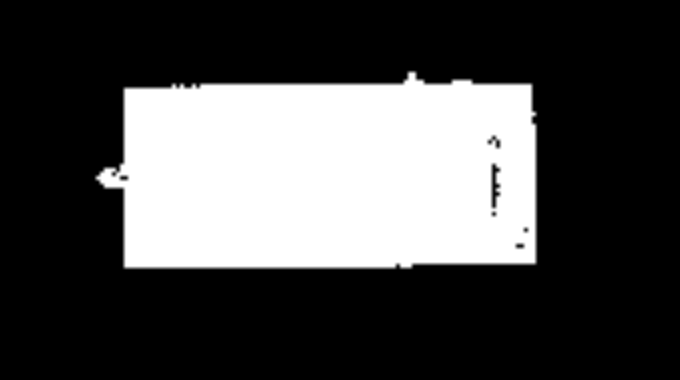

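```bash
python3 -m jog '[0,0,0,7.06,-1, 0,0,0,7.06,-1, 0,0,0,7.06,-1, 0,0,0,7.06,-1, 0,0,0,7.06,-1]'
python3 -m jog '[0,0,0,7.06,-1, 0,0,0,7.06,-1, 0,0,0,7.06,-1, 0,0,0,7.06,-1, 0,0,0,7.06,-1]'
python3 -m jog '[-0.025,0.0234,-0.004,0,-1, -0.025,0.0234,-0.004,0,-1, -0.025,0.0234,-0.004,0,-1, -0.025,0.0234,-0.004,0,-1, -0.025,0.0234,-0.004,0,-1]'
python3 - <<'E'
from h import *
state()
E
```

```text
t: 0.57
tool_pos: [0.1989, 0.5643, 0.2366]
eef_rot: [0.465, 0.885, -0.003, 0.0]
ft_force: [-0.2, 0.3, -0.6]
finger_gap: 0.0857
t: 0.98
tool_pos: [0.1984, 0.563, 0.2346]
eef_rot: [0.715, 0.699, -0.004, 0.002]
ft_force: [0.1, 0.2, 0.0]
finger_gap: 0.0853
t: 1.4
tool_pos: [0.3108, 0.4348, 0.2521]
eef_rot: [0.713, 0.701, -0.006, 0.002]
ft_force: [0.5, 0.0, 0.2]
finger_gap: 0.0857
t 1.4 pos [0.3108 0.4348 0.2521] rot [ 0.7131  0.7011 -0.0063  0.0016] F [0.5 0.  0.2] gap 0.0857
```

```bash

python3 -m jog '[-0.025,0.0234,-0.004,0,-1, -0.025,0.0234,-0.004,0,-1, -0.025,0.0234,-0.004,0,-1, -0.025,0.0234,-0.004,0,-1, -0.025,0.0234,-0.004,0,-1]' >/dev/null
python3 -m jog '[-0.025,0.0234,-0.004,0,-1, -0.025,0.0234,-0.004,0,-1, -0.025,0.0234,-0.004,0,-1, -0.025,0.0234,-0.004,0,-1, 0,0,0,0,-1]' >/dev/null
cat >> h.py <<'E'
def wpix(d,s,u,v,zw):
    """fisheye pixel(s) -> world point on plane z=zw"""
    K=d['mtx'];u=np.atleast_1d(u).astype(float);v=np.atleast_1d(v).astype(float)
    a=(u-K[0,2])/K[0,0];b=(v-K[1,2])/K[1,1];th=np.hypot(a,b)+1e-12
    dc=np.stack([np.sin(th)*a/th,np.sin(th)*b/th,np.cos(th)],-1)
    T=np.array(d['T_tool_cam']);Rw=R.from_quat(s['eef_rot']).as_matrix()
    dw=dc@T[:3,:3].T@Rw.T; o=np.array(s['tool_pos'])+Rw@T[:3,3]
    return o+dw*((zw-o[2])/dw[:,2])[:,None]
def wcloud(d,s):
    K=d['mtx'];z=d['range_z'];h,w=z.shape;u,v=np.meshgrid(np.arange(w),np.arange(h))
    a=(u-K[0,2])/K[0,0];b=(v-K[1,2])/K[1,1];th=np.hypot(a,b)+1e-12
    dc=np.stack([np.tan(th)*a/th,np.tan(th)*b/th,np.ones_like(th)],-1)*z[...,None]
    T=np.array(d['T_tool_cam']);Rw=R.from_quat(s['eef_rot']).as_matrix()
    W=(dc@T[:3,:3].T+T[:3,3])@Rw.T+np.array(s['tool_pos']); W[z==0]=np.nan; return W
def rw(z,x,y): pass
def wsnap(n):
    s=state();d=vision.snapshot('wrist');save(n,d['pixels']);np.savez('/tmp/'+n+'.npz',tp=s['tool_pos'],er=s['eef_rot'],**d);return s,d
def load(n):
    d=dict(np.load('/tmp/'+n+'.npz'));return {'tool_pos':d['tp'],'eef_rot':d['er']},d
E
python3 - <<'E'
from h import *
wsnap('w1')
E
```

```text
t 2.23 pos [0.528  0.1887 0.2898] rot [ 0.7144  0.6997 -0.0075  0.0027] F [-0.3  0.2 -0.2] gap 0.0852
```

View pics/w1.png

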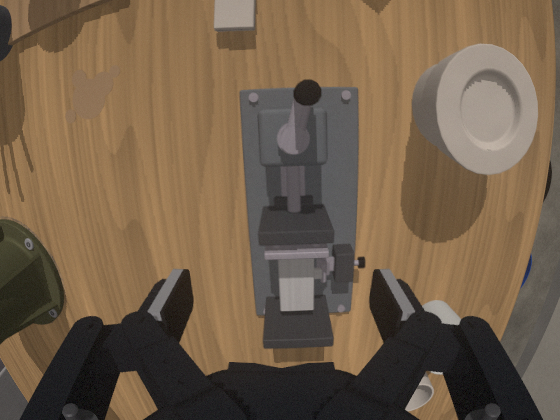

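```bash
python3 - <<'E'
from h import *
s,d=load('w1')
for n,u,v,z in [('corner TL',241,89,.012),('TR',358,88,.012),('scTL',254,98,.012),('scTR',346,96,.012),('scBR',341,309,.012),('BR base',351,315,.012),('handle',307,93,.162),('axis',293,138,.116),('left mid',246,200,.012),('right mid',357,200,.012),('left low',255,310,.012)]:
    print(n,wpix(d,s,u,v,z)[0].round(4))
W=wcloud(d,s); print(W[93,307],W[138,293],W[285,295],W[200,246],W[20,235])
im=d['pixels'][70:340,220:390]; save('w1c',cv2.resize(im,None,fx=2.2,fy=2.2))
E
```

```text
corner TL [0.4782 0.2895 0.012 ]
TR [0.6249 0.2898 0.012 ]
scTL [0.4941 0.2773 0.012 ]
scTR [0.6093 0.279  0.012 ]
scBR [ 0.6155 -0.037   0.012 ]
BR base [ 0.6328 -0.0503  0.012 ]
handle [0.5489 0.2784 0.162 ]
axis [0.5387 0.2369 0.116 ]
left mid [0.4783 0.1442 0.012 ]
right mid [0.6274 0.1416 0.012 ]
left low [ 0.4808 -0.035   0.012 ]
[0.54886178 0.27837013 0.16302743] [0.538537   0.2375287  0.12118674] [0.54096502 0.05106677 0.07529505] [ 4.76797304e-01  1.40322549e-01 -4.70647148e-04] [0.47367714 0.37807204 0.01956464]
```

View pics/w1c.png

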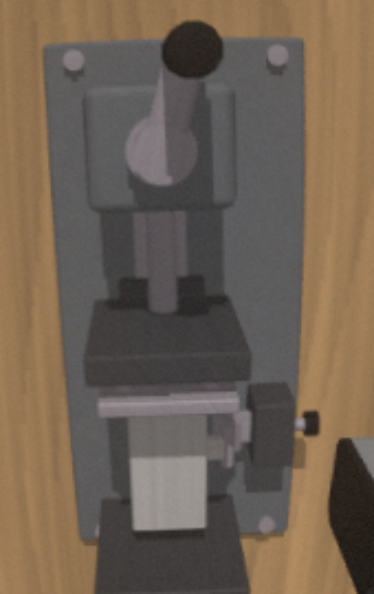

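```bash
cat >> h.py <<'E'
def plan(x,y,z,yaw=None):
    """tool-axis shift to world target, and tool-z turn (deg) to bring tool x to world yaw"""
    s=state();M=R.from_quat(s['eef_rot']).as_matrix();dv=M.T@(np.array([x,y,z])-s['tool_pos'])
    cy=np.degrees(np.arctan2(M[1,0],M[0,0])); t=None if yaw is None else (cy-yaw+180)%360-180
    print('shift',dv.round(4),'len',round(np.linalg.norm(dv),4),'yaw',cy.round(2),'turn',t,'tilt deg',np.degrees(M[:2,2]).round(2))
E
python3 -c "
from h import *
plan(.549,.276,.20,91)"
```

```text
t 2.28 pos [0.5264 0.1902 0.2894] rot [ 0.7142  0.6999 -0.0077  0.0016] F [-0.3  0.9  0.2] gap 0.0853
shift [0.0874 0.0216 0.088 ] len 0.1259 yaw 88.85 turn -2.1521257659390187 tilt deg [-0.5  -0.75]
```

```bash
python3 -m jog '[0.022,0.0054,0.022,-0.5,-1, 0.022,0.0054,0.022,-0.5,-1, 0.022,0.0054,0.022,-0.5,-1, 0.022,0.0054,0.022,-0.5,-1, 0,0,0,0,-1]'
python3 -c "
from h import *
plan(.549,.276,.20,91)
wsnap('w2')"
```

```text
t: 2.7
tool_pos: [0.5478, 0.2807, 0.198]
eef_rot: [0.703, 0.711, -0.006, 0.001]
ft_force: [0.1, -1.1, 0.8]
finger_gap: 0.0853
t 2.7 pos [0.5478 0.2807 0.198 ] rot [ 0.7029  0.7113 -0.0062  0.0012] F [ 0.1 -1.1  0.8] gap 0.0853
shift [-0.0047  0.0011 -0.002 ] len 0.0052 yaw 90.69 turn -0.3133168833200557 tilt deg [-0.4 -0.6]
t 2.7 pos [0.5478 0.2807 0.198 ] rot [ 0.7029  0.7113 -0.0062  0.0012] F [ 0.1 -1.1  0.8] gap 0.0853
```

View pics/w2.png

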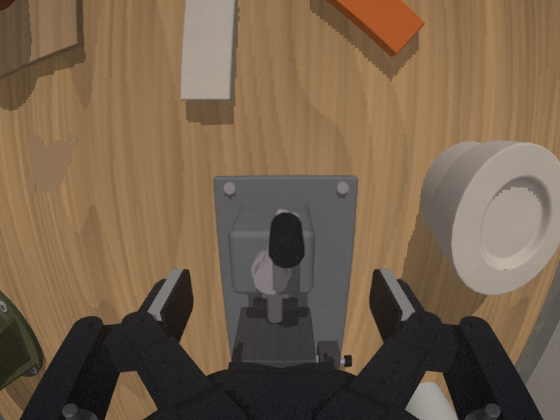

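```bash
python3 - <<'E'
from h import *
s,d=load('w2')
for n,u,v,z in [('handle top',288,250,.162),('axis',268,271,.116),('TL',215,178,.012),('TR',356,176,.012),('scL',230,188,.012),('scR',343,187,.012),('right low',342,338,.012)]:
    print(n,wpix(d,s,u,v,z)[0].round(4))
im=d['pixels'][170:370,180:380]; save('w2c',cv2.resize(im,None,fx=3,fy=3))
E
```

```text
handle top [0.5508 0.2806 0.162 ]
axis [0.5371 0.2402 0.116 ]
TL [0.4783 0.2875 0.012 ]
TR [0.6227 0.2917 0.012 ]
scL [0.4936 0.2769 0.012 ]
scR [0.6098 0.2797 0.012 ]
right low [0.6276 0.0795 0.012 ]
```

View pics/w2c.png

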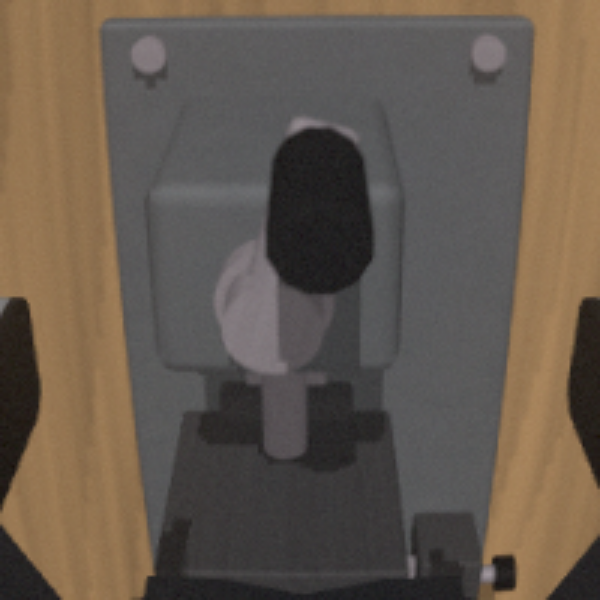

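```bash
python3 -c "
from h import *
plan(.5505,.279,.131,91)"
python3 -m jog '[-0.001,0.003,0.017,0,-1, 0,0,0.017,0,-1, 0,0,0.017,0,-1, 0,0,0.017,0,-1, 0,0,0,0,-1]'
python3 -c "
from h import *
plan(.5505,.279,.131,91)"

```

```text
t 2.75 pos [0.5478 0.2795 0.1997] rot [ 0.703   0.7112 -0.0062  0.0017] F [-0.5  0.3  0.1] gap 0.0854
shift [0.0003 0.0032 0.0687] len 0.0688 yaw 90.66 turn -0.3361860754310442 tilt deg [-0.36 -0.65]
t: 3.17
tool_pos: [0.5482, 0.2796, 0.1337]
eef_rot: [0.702, 0.713, -0.005, 0.002]
ft_force: [-1.0, -0.6, -0.3]
finger_gap: 0.0853
t 3.17 pos [0.5482 0.2796 0.1337] rot [ 0.7016  0.7126 -0.0051  0.0024] F [-1.  -0.6 -0.3] gap 0.0853
shift [-0.0006  0.0023  0.0027] len 0.0036 yaw 90.89 turn -0.1064060407744023 tilt deg [-0.22 -0.61]
```

```bash

python3 -m jog '[0,0.002,0.002,0,-1, 0,0,0,0,1, 0,0,0,0,1, 0,0,0,0,1, 0,0,0,0,1]'
python3 -m jog '[0,0,0,0,1, 0,0,0,0,1, 0,0,0,0,1, 0,0,0,0,1, 0,0,0,0,1]'
python3 -c "
from h import *
wsnap('w3')"
```

```text
t: 3.58
tool_pos: [0.5512, 0.2803, 0.1373]
eef_rot: [0.702, 0.713, -0.003, 0.003]
ft_force: [-0.7, 0.7, -0.1]
finger_gap: 0.0387
t: 4.0
tool_pos: [0.5517, 0.2804, 0.1387]
eef_rot: [0.702, 0.713, -0.002, 0.003]
ft_force: [-1.9, -0.6, -0.4]
finger_gap: 0.0202
t 4.0 pos [0.5517 0.2804 0.1387] rot [ 0.7016  0.7125 -0.0021  0.0034] F [-1.9 -0.6 -0.4] gap 0.0202
```

View pics/w3.png

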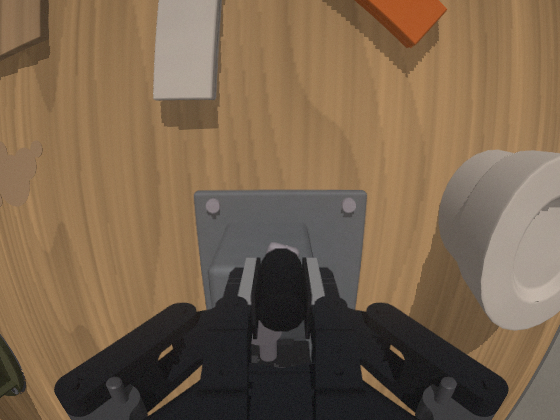

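```bash

python3 -m jog '[0.0014,-0.0155,0,0,1, -0.004,-0.0151,0,0,1, -0.0089,-0.0128,0,0,1, -0.0128,-0.0089,0,0,1, -0.0151,-0.004,0,0,1]'
python3 -c "
from h import *
plan(.539-.045,.2355,.134,91)
wsnap('w4')"
```

```text
t: 4.47
tool_pos: [0.4974, 0.2509, 0.1387]
eef_rot: [0.7, 0.714, 0.007, -0.003]
ft_force: [-5.1, 7.4, 2.5]
finger_gap: 0.0204
t 4.47 pos [0.4974 0.2509 0.1387] rot [ 0.6996  0.7145  0.0067 -0.003 ] F [-5.1  7.4  2.5] gap 0.0204
shift [-0.0154 -0.0038  0.0045] len 0.0165 yaw 91.21 turn 0.2082373837149305 tilt deg [0.29 0.79]
t 4.47 pos [0.4974 0.2509 0.1387] rot [ 0.6996  0.7145  0.0067 -0.003 ] F [-5.1  7.4  2.5] gap 0.0204
```

View pics/w4.png

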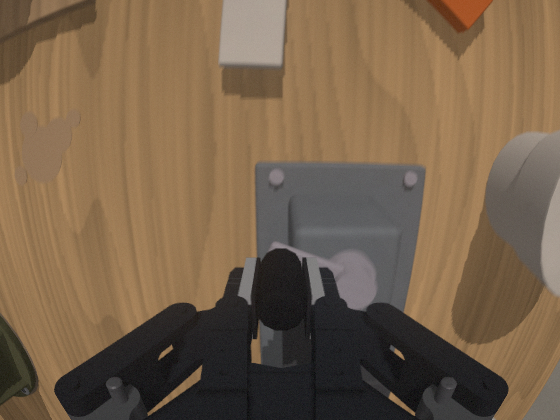

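```bash

python3 -m jog '[-0.0154,-0.0022,0.001,0,1, -0.0153,0.0032,0.001,0,1, -0.0132,0.0083,0.001,0,1, -0.0096,0.0123,0.001,0,1, -0.0048,0.0148,0.001,0,1]'
python3 -c "
from h import *
s=state();p=s['tool_pos']-np.array([.540,.237,0]);print(np.degrees(np.arctan2(p[1],p[0])),np.hypot(p[0],p[1]))"
```

```text
t: 4.93
tool_pos: [0.5293, 0.1931, 0.1385]
eef_rot: [0.698, 0.716, 0.008, -0.007]
ft_force: [-4.6, -0.3, 8.7]
finger_gap: 0.0203
t 4.93 pos [0.5293 0.1931 0.1385] rot [ 0.6975  0.7165  0.0075 -0.0069] F [-4.6 -0.3  8.7] gap 0.0203
-103.70535940101787 0.04518405082501866
```

```bash

python3 -m jog '[-0.0011,0.0156,0,0,1, 0.0043,0.015,0,0,1, 0.0092,0.0126,0,0,1, 0.0129,0.0087,0,0,1, 0.0151,0.0038,0,0,1]'
python3 -c "
from h import *
s=state();p=s['tool_pos']-np.array([.540,.237,0]);print(np.degrees(np.arctan2(p[1],p[0])),np.hypot(p[0],p[1]))"
```

```text
t: 5.35
tool_pos: [0.5837, 0.2261, 0.1388]
eef_rot: [0.7, 0.714, 0.001, -0.004]
ft_force: [1.7, -6.4, -1.6]
finger_gap: 0.0204
t 5.35 pos [0.5837 0.2261 0.1388] rot [ 7.003e-01  7.138e-01  7.000e-04 -4.100e-03] F [ 1.7 -6.4 -1.6] gap 0.0204
-14.030520701780658 0.04501831658160758
```

```bash

python3 -m jog '[0.008,0.001,0,0,1, 0.006,0,0,0,1, 0.004,0,0,0,1, 0.004,0,0,0,1, 0,0,0,0,1]'
python3 -c "
from h import *
s=state();p=s['tool_pos']-np.array([.540,.237,0]);print(np.degrees(np.arctan2(p[1],p[0])),np.hypot(p[0],p[1]));wsnap('w5')"
```

```text
t: 5.77
tool_pos: [0.585, 0.2377, 0.1387]
eef_rot: [0.702, 0.712, -0.008, 0.006]
ft_force: [1.6, 3.7, -2.5]
finger_gap: 0.0204
t 5.77 pos [0.585  0.2377 0.1387] rot [ 0.7021  0.712  -0.0081  0.006 ] F [ 1.6  3.7 -2.5] gap 0.0204
0.8574487744612733 0.045038282307041475
t 5.77 pos [0.585  0.2377 0.1387] rot [ 0.7021  0.712  -0.0081  0.006 ] F [ 1.6  3.7 -2.5] gap 0.0204
```

View pics/w5.png

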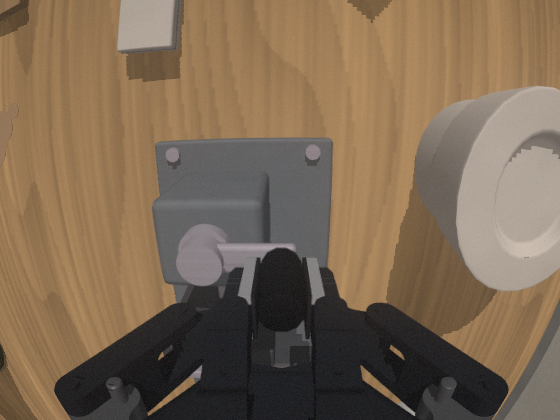

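```bash

python3 -m jog '[0.004,0,0,0,1, 0.004,0,0,0,1, 0.003,0,0,0,1, 0.002,0,0,0,1, 0.002,0,0,0,1]'
python3 -c "
from h import *
s=state();p=s['tool_pos']-np.array([.540,.237,0]);print(np.degrees(np.arctan2(p[1],p[0])),np.hypot(p[0],p[1]))"
```

```text
t: 6.23
tool_pos: [0.585, 0.2382, 0.1386]
eef_rot: [0.705, 0.709, -0.017, 0.017]
ft_force: [0.7, -8.6, 0.4]
finger_gap: 0.0205
t 6.23 pos [0.585  0.2382 0.1386] rot [ 0.7047  0.7091 -0.0168  0.0168] F [ 0.7 -8.6  0.4] gap 0.0205
1.5886783306058 0.0450277507981663
```

```bash

python3 -m jog '[0,0,0,0,-1, 0,0,0,0,-1, 0,0,0,0,-1, 0,0,0,0,-1, 0,0,0,0,-1]'
python3 -c "
from h import *
plan(.585,.238,.2,91)"
```

```text
t: 6.65
tool_pos: [0.5842, 0.2405, 0.1389]
eef_rot: [0.704, 0.71, -0.015, 0.015]
ft_force: [-0.5, -0.1, -0.4]
finger_gap: 0.0797
t 6.65 pos [0.5842 0.2405 0.1389] rot [ 0.7044  0.7095 -0.0152  0.0149] F [-0.5 -0.1 -0.4] gap 0.0797
shift [-0.0051  0.0008 -0.0609] len 0.0611 yaw 90.42 turn -0.580217106918667 tilt deg [-0.01 -2.44]
```

```bash

python3 -m jog '[-0.001,0,-0.02,0,-1, 0,0,-0.025,0,-1, 0,0,-0.025,0,-1, 0,0,-0.025,0,-1, 0,0,-0.01,0,-1]'
python3 -c "
from h import *
plan(.474,.40,.2,91)"
python3 -m jog '[0.025,-0.015,0,0,-1, 0.025,-0.015,0,0,-1, 0.025,-0.015,0,0,-1, 0.025,-0.015,0,0,-1, 0.025,-0.015,0,0,-1]'
python3 -c "
from h import *
plan(.474,.40,.2,91);wsnap('w6')"
```

```text
t: 7.07
tool_pos: [0.5809, 0.2446, 0.2433]
eef_rot: [0.704, 0.71, -0.018, 0.012]
ft_force: [0.2, 0.1, 0.4]
finger_gap: 0.0853
t 7.07 pos [0.5809 0.2446 0.2433] rot [ 0.7037  0.7102 -0.0185  0.0122] F [0.2 0.1 0.4] gap 0.0853
shift [ 0.1581 -0.1051  0.0374] len 0.1935 yaw 90.54 turn -0.46058880231589683 tilt deg [-0.5  -2.48]
t: 7.48
tool_pos: [0.5081, 0.3704, 0.2416]
eef_rot: [0.707, 0.707, -0.014, 0.014]
ft_force: [1.1, 0.2, 0.6]
finger_gap: 0.0853
t 7.48 pos [0.5081 0.3704 0.2416] rot [ 0.7071  0.7068 -0.0142  0.0138] F [1.1 0.2 0.6] gap 0.0853
shift [ 0.0312 -0.0341  0.0404] len 0.0614 yaw 89.97 turn -1.0267092090895176 tilt deg [-0.04 -2.27]
t 7.48 pos [0.5081 0.3704 0.2416] rot [ 0.7071  0.7068 -0.0142  0.0138] F [1.1 0.2 0.6] gap 0.0853
```

View pics/w6.png

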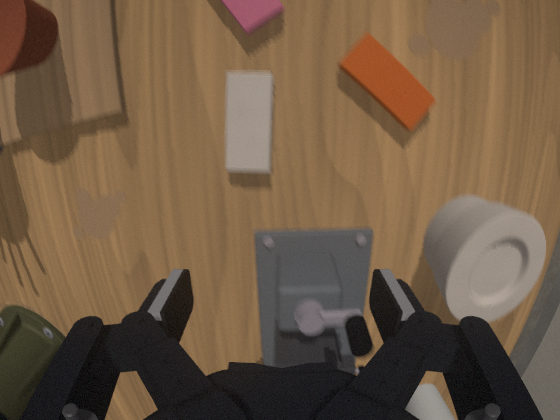

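```bash
cat >> h.py <<'E'
def plate(n,box,z,save_as=None):
    s,d=load(n);u0,u1,v0,v1=box
    hsv=cv2.cvtColor(d['pixels'],cv2.COLOR_RGB2HSV)[v0:v1,u0:u1]
    m=((hsv[...,1]<60)&(hsv[...,2]>135)).astype(np.uint8)
    c=max(cv2.findContours(m,cv2.RETR_EXTERNAL,cv2.CHAIN_APPROX_NONE)[0],key=cv2.contourArea)[:,0]+[u0,v0]
    P=wpix(d,s,c[:,0],c[:,1],z)[:,:2]
    rc=cv2.minAreaRect((P*1000).astype(np.float32)); b=cv2.boxPoints(rc)
    e=b[1]-b[0];f=b[2]-b[1]; L=e if np.linalg.norm(e)>np.linalg.norm(f) else f
    yaw=np.degrees(np.arctan2(L[1],L[0]))%180
    print('centre',np.round(rc[0],1),'size',np.round(rc[1],1),'yaw',yaw.round(2)); return rc,yaw
E
python3 - <<'E'
from h import *
plate('w6',(205,290,60,190),.02)
s,d=load('w6');W=wcloud(d,s);print(W[122,249],W[100,385])
save('w6c',cv2.resize(d['pixels'][40:210,190:320],None,fx=3,fy=3))
E
```

```text
centre [471.8 426.2] size [109.3  49. ] yaw 87.4
[0.47309225 0.42603446 0.02120998] [0.62192055 0.45372535 0.02065391]
```

View pics/w6c.png

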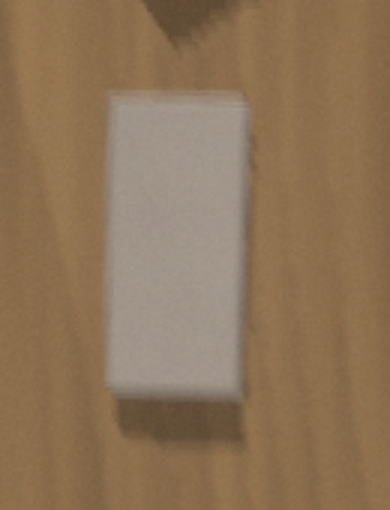

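```bash
python3 - <<'E'
from h import *
for n,h in [('w3',(281,272)),('w4',(281,272)),('w5',(280,271))]:
    s,d=load(n);print(wpix(d,s,*h,.162)[0],s['tool_pos'])
    save(n+'c',cv2.resize(d['pixels'][230:350,220:340],None,fx=4,fy=4))
plan(.472,.424,.10,87.5)
E
```

```text
[0.5505294  0.29934736 0.162     ] [0.55173914 0.2804039  0.13870031]
[0.49606341 0.26908353 0.162     ] [0.49743567 0.25087327 0.1387453 ]
[0.58356038 0.25746665 0.162     ] [0.58503324 0.23767399 0.13871982]
t 7.53 pos [0.505  0.375  0.2411] rot [ 0.7056  0.7084 -0.014   0.0117] F [-1.6  3.4 -0.6] gap 0.0855
shift [ 0.0542 -0.0323  0.1393] len 0.1529 yaw 90.23 turn 2.7319561033846185 tilt deg [-0.18 -2.09]
```

View pics/w4c.png

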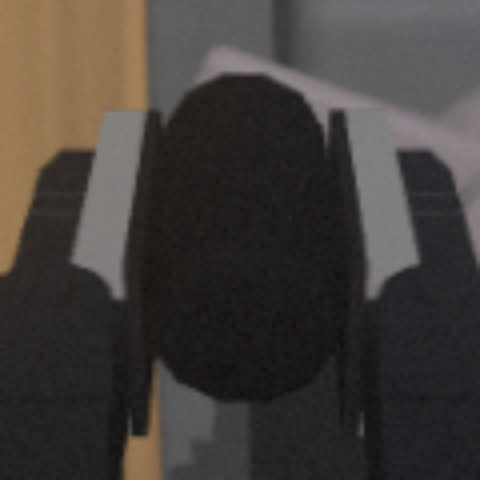

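```bash
python3 - <<'E'
from h import *
for n,h in [('w3',(281,309)),('w4',(281,309)),('w5',(280,309))]:
    s,d=load(n);print(wpix(d,s,*h,.162)[0],s['tool_pos']); print(wpix(d,s,281,330,.162)[0])
E
python3 -m jog '[0.0125,-0.0075,0.02,0.6,-1, 0.0125,-0.0075,0.02,0.6,-1, 0.0125,-0.0075,0.02,0.6,-1, 0.0125,-0.0075,0.02,0.6,-1, 0,0,0.02,0,-1]'
python3 -c "
from h import *
plan(.472,.424,.10,87.5);wsnap('w7')"
```

```text
[0.55081518 0.28137664 0.162     ] [0.55173914 0.2804039  0.13870031]
[0.55099928 0.26981109 0.162     ]
[0.49644423 0.25132088 0.162     ] [0.49743567 0.25087327 0.1387453 ]
[0.49668811 0.2399535  0.162     ]
[0.58380202 0.23891132 0.162     ] [0.58503324 0.23767399 0.13871982]
[0.58438823 0.22723017 0.162     ]
t: 7.95
tool_pos: [0.4742, 0.4299, 0.139]
eef_rot: [0.719, 0.695, -0.008, 0.011]
ft_force: [-0.1, 0.2, 0.3]
finger_gap: 0.085
t 7.95 pos [0.4742 0.4299 0.139 ] rot [ 0.7189  0.695  -0.0085  0.0114] F [-0.1  0.2  0.3] gap 0.085
shift [-0.0049 -0.0022  0.0392] len 0.0395 yaw 88.06 turn 0.5626228870057446 tilt deg [ 0.21 -1.62]
t 7.95 pos [0.4742 0.4299 0.139 ] rot [ 0.7189  0.695  -0.0085  0.0114] F [-0.1  0.2  0.3] gap 0.085
```

View pics/w7.png

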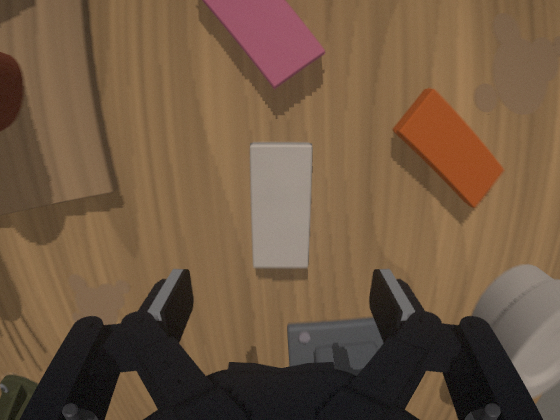

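```bash
python3 - <<'E'
from h import *
plate('w7',(235,330,130,285),.02)
E
```

```text
centre [473.3 425.3] size [109.2  48.3] yaw 87.69
```

```bash

python3 -m jog '[-0.002,-0.001,0.02,0.3,-1, -0.002,0,0.02,0,-1, -0.001,0,0.02,0,-1, 0,0,0.015,0,-1, 0,0,0,0,-1]'
python3 -c "
from h import *
plan(.473,.4255,.009,87.7)
wsnap('w8'); plate('w8',(195,365,150,355),.02)"
```

```text
t: 8.42
tool_pos: [0.4702, 0.4181, 0.055]
eef_rot: [0.72, 0.694, -0.014, 0.012]
ft_force: [0.2, -0.4, -0.4]
finger_gap: 0.0854
t 8.42 pos [0.4702 0.4181 0.055 ] rot [ 0.7201  0.6936 -0.0136  0.0116] F [ 0.2 -0.4 -0.4] gap 0.0854
shift [0.0091 0.0026 0.0457] len 0.0466 yaw 87.86 turn 0.1568386979616605 tilt deg [-0.2  -2.04]
t 8.42 pos [0.4702 0.4181 0.055 ] rot [ 0.7201  0.6936 -0.0136  0.0116] F [ 0.2 -0.4 -0.4] gap 0.0854
centre [473.1 422.3] size [106.4  48.4] yaw 87.73
```

View pics/w8.png

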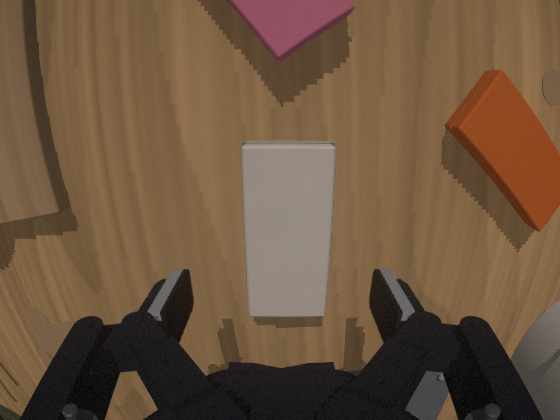

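```bash

python3 -m jog '[0.004,0.0027,0.012,0,-1, 0.002,0,0.012,0,-1, 0.001,0,0.012,0,-1, 0,0,0.008,0,-1, 0,0,0,0,-1]'
python3 -c "
from h import *
plan(.473,.423,.009,87.7)"
```

```text
t: 8.88
tool_pos: [0.477, 0.4266, 0.0123]
eef_rot: [0.72, 0.693, -0.01, 0.012]
ft_force: [-0.5, -0.4, 0.3]
finger_gap: 0.0852
t 8.88 pos [0.477  0.4266 0.0123] rot [ 0.7204  0.6934 -0.0097  0.0117] F [-0.5 -0.4  0.3] gap 0.0852
shift [-0.0037 -0.0039  0.0034] len 0.0063 yaw 87.81 turn 0.11245059438209637 tilt deg [ 0.13 -1.73]
```

```bash

python3 -m jog '[-0.003,-0.003,0.003,0,-1, 0,0,0,0,-1, 0,0,0,0,1, 0,0,0,0,1, 0,0,0,0,1]'
python3 -m jog '[0,0,0,0,1, 0,0,0,0,1, 0,0,0,0,1, 0,0,0,0,1, 0,0,0,0,1]'
python3 -c "
from h import *
wsnap('w9')"
```

```text
t: 9.3
tool_pos: [0.4735, 0.4234, 0.0093]
eef_rot: [0.72, 0.693, -0.01, 0.012]
ft_force: [-0.2, 0.0, -0.0]
finger_gap: 0.0515
t: 9.72
tool_pos: [0.4742, 0.4241, 0.0108]
eef_rot: [0.72, 0.694, -0.009, 0.012]
ft_force: [-0.4, 0.5, -0.8]
finger_gap: 0.0484
t 9.72 pos [0.4742 0.4241 0.0108] rot [ 0.7203  0.6935 -0.0086  0.0117] F [-0.4  0.5 -0.8] gap 0.0484
```

View pics/w9.png

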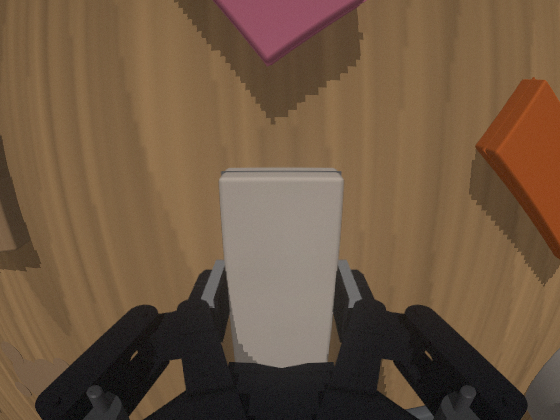

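```bash
python3 - <<'E'
from h import *
s,d=load('w9')
save('w9c',cv2.resize(d['pixels'][150:390,200:360],None,fx=2.5,fy=2.5))
for p in [(281,168),(281,173),(281,178),(281,366)]: print(p,wpix(d,s,*p,.02)[0].round(4),wpix(d,s,*p,.0)[0].round(4))
E
```

```text
(281, 168) [0.4754 0.4816 0.02  ] [0.4754 0.4771 0.    ]
(281, 173) [0.4753 0.4796 0.02  ] [0.4753 0.4748 0.    ]
(281, 178) [0.4752 0.4775 0.02  ] [0.4752 0.4725 0.    ]
(281, 366) [0.4714 0.3748 0.02  ] [0.4707 0.3531 0.    ]
```

View pics/w9c.png

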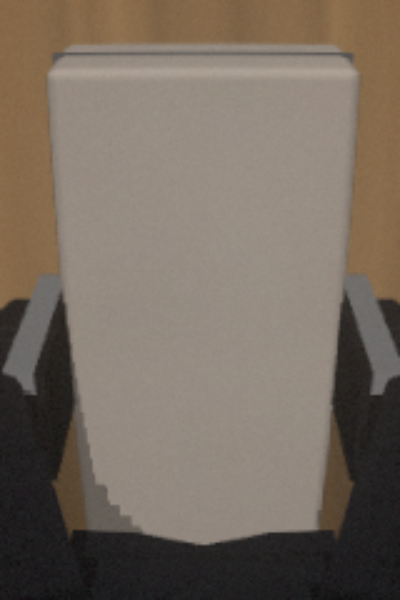

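```bash

python3 -m jog '[0,0,-0.02,0,1, 0,0,-0.04,0,1, 0,0,-0.04,0,1, 0,0,-0.04,0,1, 0,0,-0.04,0,1]'
python3 -c "
from h import *
plan(.542,.19,.215,91)
wsnap('w10')"
```

```text
t: 10.18
tool_pos: [0.467, 0.4231, 0.1837]
eef_rot: [0.72, 0.693, -0.021, 0.011]
ft_force: [0.5, -0.3, -1.6]
finger_gap: 0.0486
t 10.18 pos [0.467  0.4231 0.1837] rot [ 0.7202  0.6934 -0.0211  0.0114] F [ 0.5 -0.3 -1.6] gap 0.0486
shift [-0.2313  0.0835 -0.0217] len 0.2469 yaw 87.84 turn -3.1563932330222997 tilt deg [-0.84 -2.61]
t 10.18 pos [0.467  0.4231 0.1837] rot [ 0.7202  0.6934 -0.0211  0.0114] F [ 0.5 -0.3 -1.6] gap 0.0486
```

View pics/w10.png

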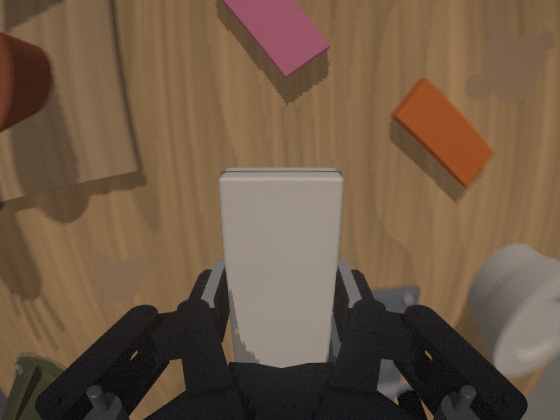

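```bash

python3 -m jog '[-0.02,0.008,-0.008,-0.4,1, -0.03,0.011,-0.008,-0.4,1, -0.03,0.011,-0.004,-0.4,1, -0.03,0.011,-0.002,-0.4,1, -0.03,0.011,0,-0.4,1]'
python3 -m jog '[-0.03,0.011,0,-0.4,1, -0.03,0.011,0,-0.4,1, -0.02,0.008,0,-0.4,1, -0.01,0,0,0,1, 0,0,0,0,1]'
python3 -c "
from h import *
plan(.542,.055,.215,91)
wsnap('w11')"
```

```text
t: 10.65
tool_pos: [0.5217, 0.2908, 0.2265]
eef_rot: [0.704, 0.71, -0.008, 0.011]
ft_force: [0.6, 0.2, -1.6]
finger_gap: 0.0488
t: 11.07
tool_pos: [0.5559, 0.1912, 0.229]
eef_rot: [0.698, 0.716, -0.008, 0.012]
ft_force: [0.1, 0.9, -2.4]
finger_gap: 0.0487
t 11.07 pos [0.5559 0.1912 0.229 ] rot [ 0.6979  0.7161 -0.0083  0.012 ] F [ 0.1  0.9 -2.4] gap 0.0487
shift [-0.1354 -0.0175  0.0178] len 0.1376 yaw 91.47 turn 0.4712992127408029 tilt deg [ 0.32 -1.64]
t 11.07 pos [0.5559 0.1912 0.229 ] rot [ 0.6979  0.7161 -0.0083  0.012 ] F [ 0.1  0.9 -2.4] gap 0.0487
```

View pics/w11.png

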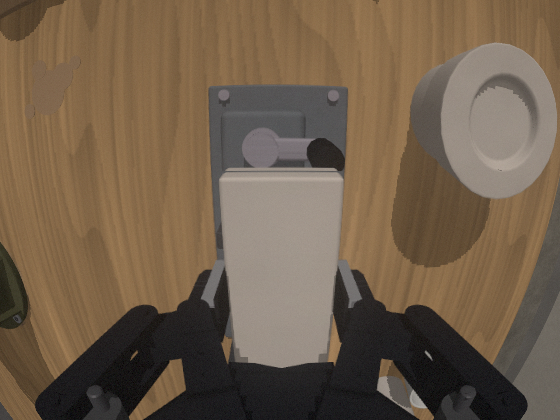

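```bash
python3 - <<'E'
from h import *
s,d=load('w11')
for n,u,v,z in [('TL',209,88,.012),('TR',348,87,.012),('scL',224,95,.012),('scR',333,95,.012),('axis',261,148,.118)]: print(n,wpix(d,s,u,v,z)[0].round(4))
d=vision.snapshot('top');np.savez('/tmp/top1.npz',**d)
save('top1',cv2.resize(d['pixels'][190:290,190:350],None,fx=4.5,fy=4.5))
d=vision.snapshot('side');np.savez('/tmp/side1.npz',**d)
save('side1',cv2.resize(d['pixels'][150:310,240:360],None,fx=4.5,fy=3.7))
E
```

```text
TL [0.4773 0.2859 0.012 ]
TR [0.6253 0.2906 0.012 ]
scL [0.4937 0.2779 0.012 ]
scR [0.6094 0.2808 0.012 ]
axis [0.5395 0.2373 0.118 ]
```

View pics/top1.png

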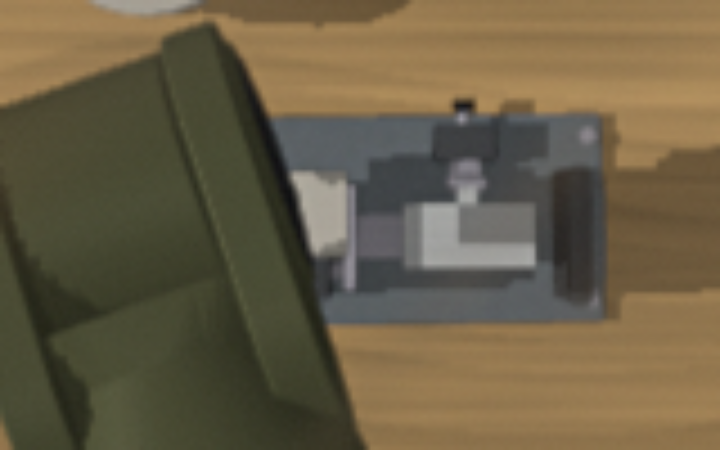

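View pics/side1.png

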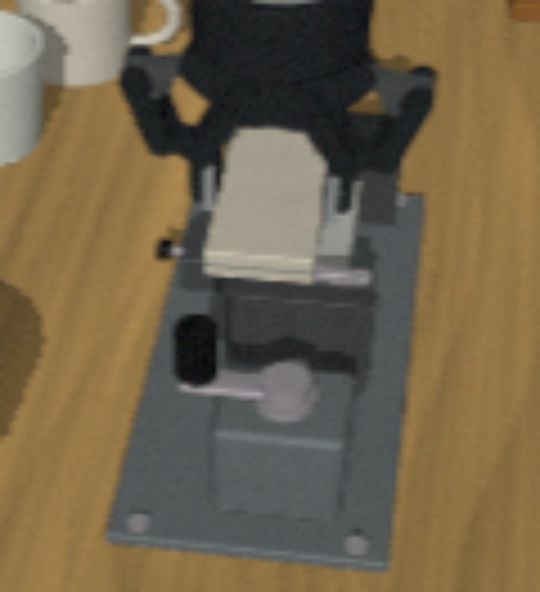

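```bash
python3 - <<'E'
from h import *
d=dict(np.load('/tmp/top1.npz'));K=d['mtx'];T=d['world_from_camera']
def ray(u,v,z):
    dr=T[:3,:3]@np.array([(u-K[0,2])/K[0,0],(v-K[1,2])/K[1,1],1]);o=T[:3,3];return o+dr*(z-o[2])/dr[2]
for n,cu,cv,z in [('st L',405,235,.076),('st R',535,235,.076),('st T',470,203,.076),('st B',470,270,.076),('fj',553,230,.112),('sj pad',355,230,.112),('baseR',605,220,.012),('screw',587,134,.012)]:
    print(n,ray(cu/4.5+190-.4,cv/4.5+190-.4,z).round(4))
d0=dict(np.load('/tmp/top0.npz'))
E
```

```text
st L [0.5433 0.0971 0.076 ]
st R [0.5439 0.0087 0.076 ]
st T [0.5653 0.053  0.076 ]
st B [0.5199 0.0528 0.076 ]
fj [5.474e-01 4.000e-04 1.120e-01]
sj pad [0.5466 0.1308 0.112 ]
baseR [ 0.5546 -0.0478  0.012 ]
screw [ 0.6163 -0.0349  0.012 ]
```

```bash

python3 -m jog '[-0.03,-0.004,0,0.2,1, -0.03,-0.004,0,0.2,1, -0.03,-0.003,0,0,1, -0.03,-0.003,0,0,1, -0.012,-0.002,0,0,1]'
python3 -m jog '[0,0,0.02,0,1, 0,0,0.02,0,1, 0,0,0.02,0,1, 0,0,0.01,0,1, 0,0,0,0,1]'
python3 -c "
from h import *
plan(.5433,.0585,.0868,91.2)
wsnap('w12')"
```

```text
t: 11.63
tool_pos: [0.5419, 0.0694, 0.2308]
eef_rot: [0.693, 0.721, -0.007, 0.01]
ft_force: [-0.4, 0.7, -2.0]
finger_gap: 0.0486
t: 12.05
tool_pos: [0.5431, 0.0719, 0.1603]
eef_rot: [0.692, 0.722, -0.004, 0.01]
ft_force: [-1.3, -0.4, -1.9]
finger_gap: 0.0489
t 12.05 pos [0.5431 0.0719 0.1603] rot [ 0.6916  0.7222 -0.0039  0.0104] F [-1.3 -0.4 -1.9] gap 0.0489
shift [-0.0119 -0.0011  0.0737] len 0.0747 yaw 92.47 turn 1.2735845554114178 tilt deg [ 0.56 -1.15]
t 12.05 pos [0.5431 0.0719 0.1603] rot [ 0.6916  0.7222 -0.0039  0.0104] F [-1.3 -0.4 -1.9] gap 0.0489
```

View pics/w12.png

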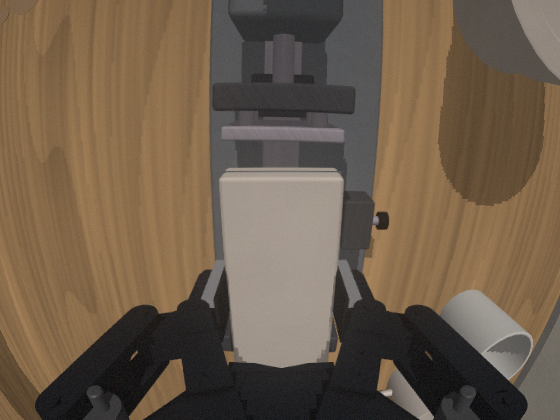

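```bash
python3 - <<'E'
from h import *
s,d=load('w12')
for v in (127,132,138): print(wpix(d,s,[223,283,343],[v+2,v,v-0],.112).round(4).tolist())
save('w12c',cv2.resize(d['pixels'][60:240,190:400],None,fx=3.5,fy=3.2))
E
```

```text
[[0.5074, 0.1384, 0.112], [0.5409, 0.1404, 0.112], [0.5746, 0.1424, 0.112]]
[[0.5075, 0.1355, 0.112], [0.5411, 0.1376, 0.112], [0.5748, 0.1396, 0.112]]
[[0.5075, 0.1321, 0.112], [0.5412, 0.1342, 0.112], [0.5751, 0.1362, 0.112]]
```

View pics/w12c.png

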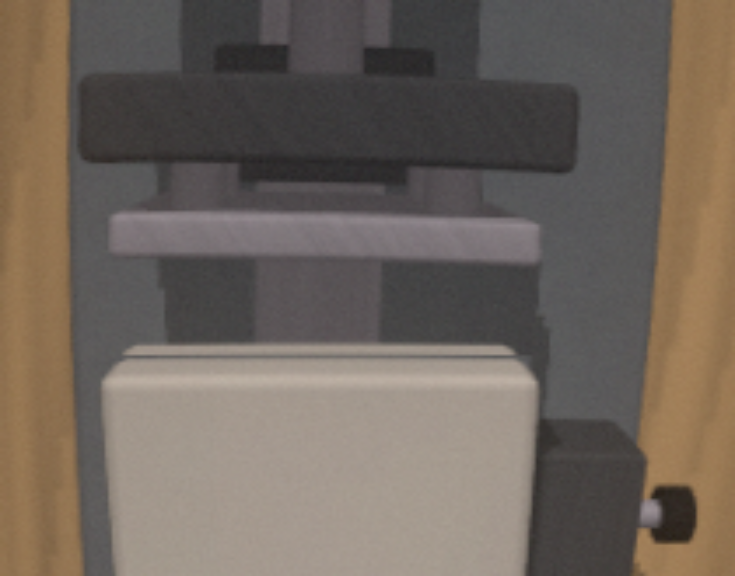

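```bash

python3 -m jog '[-0.006,-0.001,0.015,0.7,1, -0.006,0,0.015,0.6,1, 0,0,0.015,0,1, 0,0,0.008,0,1, 0,0,0,0,1]'
python3 -c "
from h import *
plan(.543,.0583,.0868,91.1)"
```

```text
t: 12.52
tool_pos: [0.5477, 0.0634, 0.1124]
eef_rot: [0.698, 0.716, 0.0, 0.013]
ft_force: [-0.4, 0.4, -1.1]
finger_gap: 0.0488
t 12.52 pos [0.5477 0.0634 0.1124] rot [6.979e-01 7.160e-01 1.000e-04 1.260e-02] F [-0.4  0.4 -1.1] gap 0.0488
shift [-0.0045 -0.0053  0.0256] len 0.0265 yaw 91.46 turn 0.35740901539548986 tilt deg [ 1.05 -1.  ]
```

```bash

python3 -m jog '[-0.0045,-0.0053,0.008,0.3,1, 0,0,0.007,0,1, 0,0,0.004,0,1, 0,0,0,0,1, 0,0,0,0,1]'
python3 -c "
from h import *
plan(.543,.0583,.0868,91.1)"
```

```text
t: 12.93
tool_pos: [0.5445, 0.0594, 0.095]
eef_rot: [0.699, 0.715, 0.002, 0.014]
ft_force: [-0.1, 0.3, -0.5]
finger_gap: 0.0486
t 12.93 pos [0.5445 0.0594 0.095 ] rot [0.6994 0.7146 0.0019 0.0139] F [-0.1  0.3 -0.5] gap 0.0486
shift [-0.0009 -0.0017  0.0082] len 0.0084 yaw 91.22 turn 0.12272392397676413 tilt deg [ 1.29 -0.96]
```

```bash

python3 -m jog '[-0.001,-0.0017,0.004,0,1, 0,0,0.003,0,1, 0,0,0.002,0,1, 0,0,0,0,1, 0,0,0,0,1]'
python3 -c "
from h import *
plan(.543,.0583,.0868,91.1)"
```

```text
t: 13.35
tool_pos: [0.5441, 0.0583, 0.0866]
eef_rot: [0.699, 0.715, 0.003, 0.015]
ft_force: [-0.9, -0.4, 0.9]
finger_gap: 0.0483
t 13.35 pos [0.5441 0.0583 0.0866] rot [0.6994 0.7146 0.0029 0.0146] F [-0.9 -0.4  0.9] gap 0.0483
shift [-0.     -0.0011 -0.0002] len 0.0011 yaw 91.22 turn 0.11606873292157616 tilt deg [ 1.42 -0.93]
```

```bash

python3 -m jog '[0,-0.001,0.0005,0,1, 0,0,0,0,-1, 0,0,0,0,-1, 0,0,0,0,-1, 0,0,0,0,-1]'
python3 -m jog '[0,0,0,0,-1, 0,0,0,0,-1, 0,0,-0.02,0,-1, 0,0,-0.03,0,-1, 0,0,-0.03,0,-1]'
python3 -m jog '[0,0,-0.03,0,-1, 0,0,-0.03,0,-1, -0.01,0,0,0,-1, 0,0,0,0,-1, 0,0,0,0,-1]'
python3 -c "
from h import *
plan(.543,.0583,.0868,91.1);wsnap('w13')"
```

```text
t: 13.77
tool_pos: [0.5442, 0.0583, 0.0869]
eef_rot: [0.699, 0.715, 0.004, 0.015]
ft_force: [0.6, -0.4, -0.5]
finger_gap: 0.0853
t: 14.18
tool_pos: [0.5364, 0.0589, 0.1618]
eef_rot: [0.699, 0.715, -0.002, 0.011]
ft_force: [0.9, 0.8, 0.0]
finger_gap: 0.0856
t: 14.6
tool_pos: [0.5385, 0.0503, 0.2314]
eef_rot: [0.699, 0.715, 0.002, 0.014]
ft_force: [0.2, -0.1, -0.5]
finger_gap: 0.0853
t 14.6 pos [0.5385 0.0503 0.2314] rot [0.6993 0.7147 0.002  0.0139] F [ 0.2 -0.1 -0.5] gap 0.0853
shift [0.0104 0.0015 0.1445] len 0.1449 yaw 91.23 turn 0.1335848788178282 tilt deg [ 1.29 -0.95]
t 14.6 pos [0.5385 0.0503 0.2314] rot [0.6993 0.7147 0.002  0.0139] F [ 0.2 -0.1 -0.5] gap 0.0853
```

View pics/w13.png

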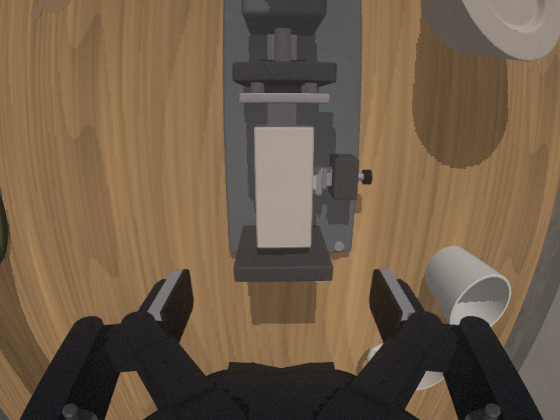

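```bash
python3 - <<'E'
from h import *
plate('w13',(248,320,118,256),.096)
s,d=load('w13')
save('w13c',cv2.resize(d['pixels'][85:285,215:365],None,fx=4,fy=3))
E
```

```text
centre [544.8  58.4] size [ 52.2 107.9] yaw 91.57
```

View pics/w13c.png

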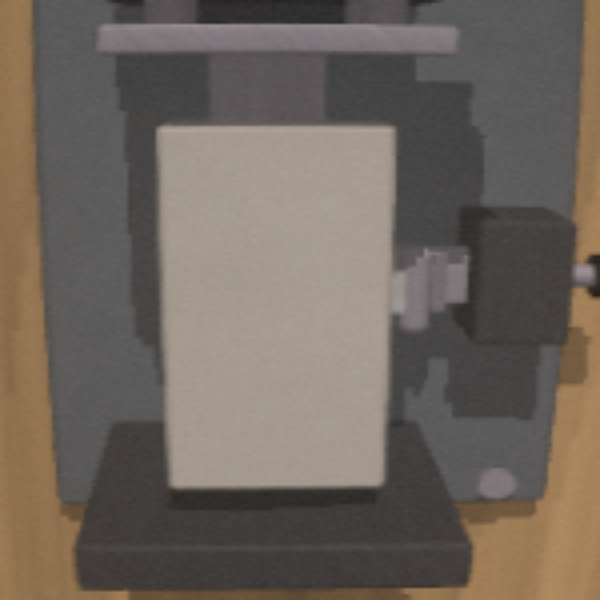

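```bash
python3 - <<'E'
from h import *
s,d=load('w13')
f=lambda cu,cv,z: wpix(d,s,215+cu/4-.4,85+cv/3-.35,z)[0]
print('fj',f(278,545,.112),'ends',f(90,545,.112),f(465,545,.112)); print('pad',f(278,50,.112),f(98,50,.112),f(458,52,.112))
print('plate ends',f(278,125,.096),f(278,488,.096)); print('sides',f(160,300,.096),f(391,300,.096))
print('base edges',f(50,300,.012),f(565,200,.012))
E
```

```text
fj [ 0.54456448 -0.00753437  0.112     ] ends [ 0.50275979 -0.00825524  0.112     ] [ 0.58661825 -0.00761077  0.112     ]
pad [0.54104239 0.13330885 0.112     ] [0.50658578 0.13299953 0.112     ] [0.5758091  0.13416544 0.112     ]
plate ends [0.54206502 0.1125611  0.096     ] [0.54479505 0.00353621 0.096     ]
sides [0.51804914 0.06239725 0.096     ] [0.56758131 0.06320895 0.096     ]
base edges [0.48235314 0.03988026 0.012     ] [0.62598618 0.08112445 0.012     ]
```

```bash

python3 -m jog '[-0.03,0,0,-0.3,-1, -0.035,0.004,0,-0.3,-1, -0.035,0.005,0,-0.3,-1, -0.035,0.005,0,-0.3,-1, -0.035,0.005,0,-0.3,-1]'
python3 -m jog '[-0.035,0.005,0,0,-1, -0.035,0.005,0,0,-1, -0.035,0.005,0,0,-1, -0.035,0.005,0,0,-1, -0.02,0,0,0,-1]'
python3 -c "
from h import *
plan(.591,-.337,.1,93);
d=vision.snapshot('top');np.savez('/tmp/top2.npz',**d);save('top2',d['pixels']);wsnap('w14')"
```

```text
t: 15.07
tool_pos: [0.5598, -0.1164, 0.2266]
eef_rot: [0.685, 0.729, -0.001, 0.008]
ft_force: [1.0, -0.4, 0.1]
finger_gap: 0.0853
t: 15.48
tool_pos: [0.587, -0.2826, 0.2187]
eef_rot: [0.685, 0.728, -0.003, 0.002]
ft_force: [-0.8, 0.4, -0.1]
finger_gap: 0.0854
t 15.48 pos [ 0.587  -0.2826  0.2187] rot [ 0.6851  0.7284 -0.0027  0.0023] F [-0.8  0.4 -0.1] gap 0.0854
shift [-0.0537  0.0008  0.1191] len 0.1307 yaw 93.51 turn 0.5111580391235861 tilt deg [-0.02 -0.41]
t 15.53 pos [ 0.5863 -0.2853  0.218 ] rot [ 0.686   0.7276 -0.0037  0.0024] F [ 0.2 -2.1  0.3] gap 0.0854
```

View pics/w14.png

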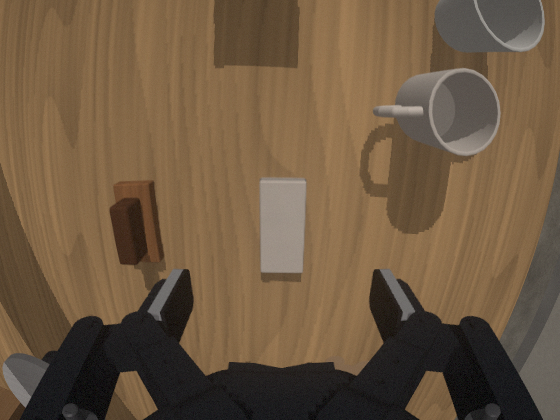

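View pics/top2.png

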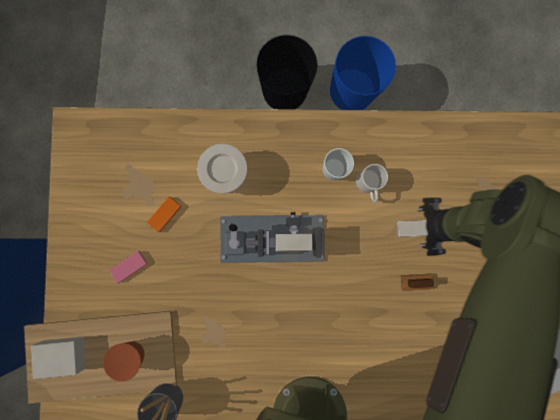

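```bash
python3 - <<'E'
from h import *
rc,y=plate('w14',(250,320,165,285),.02)
plan(rc[0][0]/1e3,rc[0][1]/1e3,.06,y)
E
```

```text
centre [ 589.5 -336.2] size [ 48.5 112.3] yaw 92.68
t 15.58 pos [ 0.5861 -0.2826  0.2181] rot [ 0.6859  0.7277 -0.003   0.0016] F [ 0.   1.  -0.1] gap 0.0852
shift [-0.0527  0.0006  0.1585] len 0.167 yaw 93.38 turn 0.703624212895761 tilt deg [-0.1  -0.38]
```

```bash

python3 -m jog '[-0.014,0,0.036,0.4,-1, -0.013,0,0.036,0.3,-1, -0.013,0,0.036,0,-1, -0.013,0,0.036,0,-1, 0,0,0.005,0,-1]'
python3 -m jog '[0,0,0,0,-1, 0,0,0,0,-1, 0,0,0,0,-1, 0,0,0,0,-1, 0,0,0,0,-1]'
python3 - <<'E'
from h import *
wsnap('w15')
rc,y=plate('w15',(190,370,150,355),.02)
plan(rc[0][0]/1e3,rc[0][1]/1e3,.009,y)
E
```

```text
t: 16.0
tool_pos: [0.5895, -0.3339, 0.0632]
eef_rot: [0.69, 0.724, -0.001, 0.001]
ft_force: [-0.9, 1.5, -1.2]
finger_gap: 0.0853
t: 16.42
tool_pos: [0.5889, -0.3284, 0.0636]
eef_rot: [0.689, 0.725, -0.001, -0.002]
ft_force: [-0.7, 0.5, 0.2]
finger_gap: 0.0856
t 16.42 pos [ 0.5889 -0.3284  0.0636] rot [ 0.6888  0.7249 -0.0011 -0.0015] F [-0.7  0.5  0.2] gap 0.0856
centre [ 589.7 -337.5] size [ 48.6 110.1] yaw 92.55
t 16.47 pos [ 0.5893 -0.3285  0.064 ] rot [ 0.6888  0.725  -0.0009 -0.0011] F [-0.1 -0.1  0.3] gap 0.0853
shift [-0.0089  0.0002  0.055 ] len 0.0557 yaw 92.93 turn 0.3803137134704855 tilt deg [-0.16  0.01]
```

View pics/w15.png

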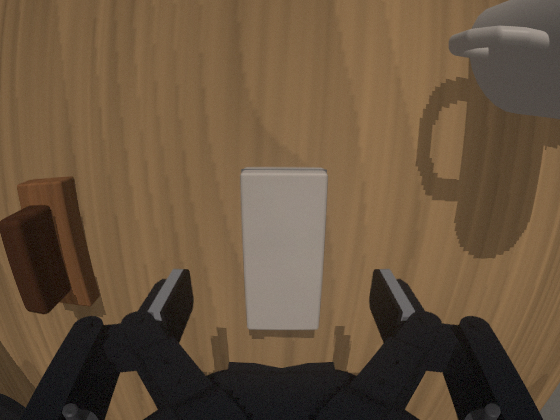

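```bash

python3 -m jog '[-0.006,0,0.014,0.2,-1, -0.004,0,0.014,0.1,-1, 0,0,0.014,0,-1, 0,0,0.008,0,-1, 0,0,0,0,-1]'
python3 - <<'E'
from h import *
plan(.5895,-.337,.0095,92.6)
E
```

```text
t: 16.88
tool_pos: [0.5931, -0.3414, 0.0138]
eef_rot: [0.691, 0.723, 0.0, 0.003]
ft_force: [-0.1, 0.8, 0.3]
finger_gap: 0.0853
t 16.88 pos [ 0.5931 -0.3414  0.0138] rot [6.907e-01 7.231e-01 1.000e-04 3.300e-03] F [-0.1  0.8  0.3] gap 0.0853
shift [ 0.0045 -0.0034  0.0042] len 0.0071 yaw 92.62 turn 0.022491692557025544 tilt deg [ 0.28 -0.25]
```

```bash

python3 -m jog '[0.0035,-0.003,0.004,0,-1, 0,0,0,0,-1, 0,0,0,0,1, 0,0,0,0,1, 0,0,0,0,1]'
python3 -m jog '[0,0,0,0,1, 0,0,0,0,1, 0,0,0,0,1, 0,0,0,0,1, 0,0,0,0,1]'
python3 - <<'E'
from h import *
wsnap('w16')
s,d=load('w16')
save('w16c',cv2.resize(d['pixels'][150:390,200:360],None,fx=2.5,fy=2.5))
for p in [(281,164),(281,168),(281,173),(281,178),(281,182)]: print(p,wpix(d,s,*p,.02)[0].round(4),wpix(d,s,*p,.0)[0].round(4))
E
```

```text
t: 17.3
tool_pos: [0.5888, -0.3378, 0.0083]
eef_rot: [0.691, 0.723, -0.0, 0.002]
ft_force: [-0.8, 0.2, 0.3]
finger_gap: 0.0515
t: 17.72
tool_pos: [0.59, -0.3383, 0.0101]
eef_rot: [0.691, 0.723, 0.0, 0.004]
ft_force: [0.4, 0.4, -0.4]
finger_gap: 0.0489
t 17.72 pos [ 0.59   -0.3383  0.0101] rot [6.909e-01 7.230e-01 2.000e-04 3.700e-03] F [ 0.4  0.4 -0.4] gap 0.0489
(281, 164) [ 0.5864 -0.2796  0.02  ] [ 0.5867 -0.2833  0.    ]
(281, 168) [ 0.5865 -0.2812  0.02  ] [ 0.5868 -0.2851  0.    ]
(281, 173) [ 0.5866 -0.2832  0.02  ] [ 0.5869 -0.2874  0.    ]
(281, 178) [ 0.5867 -0.2852  0.02  ] [ 0.587  -0.2898  0.    ]
(281, 182) [ 0.5867 -0.2868  0.02  ] [ 0.5871 -0.2916  0.    ]
```

View pics/w16c.png

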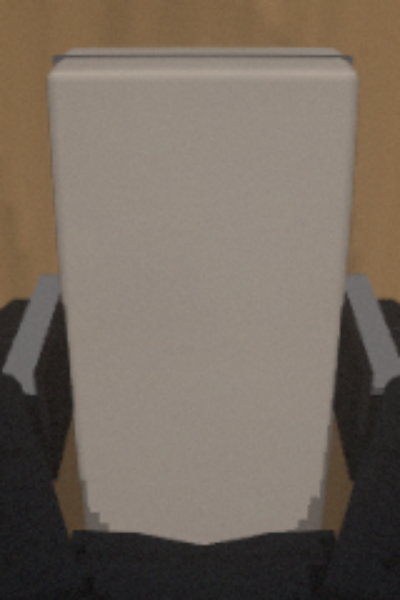

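```bash

python3 -m jog '[0,0,-0.02,0,1, 0,0,-0.04,0,1, 0,0,-0.04,0,1, 0,0,-0.04,0,1, 0.01,0,-0.03,0,1]'
python3 -m jog '[0.035,-0.005,0,0.3,1, 0.037,-0.005,0,0.3,1, 0.037,-0.005,0,0.3,1, 0.037,-0.005,0,0.3,1, 0.037,-0.005,0,0,1]'
python3 - <<'E'
from h import *
plan(.5442,.058,.16,91.2)
E
```

```text
t: 18.18
tool_pos: [0.5817, -0.3249, 0.1741]
eef_rot: [0.691, 0.722, -0.003, -0.007]
ft_force: [1.3, -0.9, -1.3]
finger_gap: 0.0487
t: 18.6
tool_pos: [0.5567, -0.146, 0.1853]
eef_rot: [0.703, 0.711, 0.0, 0.004]
ft_force: [0.3, -0.2, -1.9]
finger_gap: 0.0491
t 18.6 pos [ 0.5567 -0.146   0.1853] rot [7.031e-01 7.111e-01 1.000e-04 3.900e-03] F [ 0.3 -0.2 -1.9] gap 0.0491
shift [ 0.2043 -0.0103  0.0242] len 0.206 yaw 90.65 turn -0.549579254004243 tilt deg [ 0.33 -0.31]
```

```bash

python3 -m jog '[0.035,-0.002,0,-0.1,1, 0.037,-0.002,0,-0.1,1, 0.037,-0.002,0,-0.1,1, 0.037,-0.002,0,-0.1,1, 0.035,-0.002,0,0,1]'
python3 -m jog '[0.015,0,0.01,0,1, 0.005,0,0.01,0,1, 0,0,0,0,1, 0,0,0,0,1, 0,0,0,0,1]'
python3 - <<'E'
from h import *
wsnap('w17')
plan(.5442,.058,.106,91.2)
E
```

```text
t: 19.02
tool_pos: [0.5408, 0.0431, 0.1851]
eef_rot: [0.701, 0.713, 0.001, 0.004]
ft_force: [0.8, -0.6, -1.6]
finger_gap: 0.0487
t: 19.43
tool_pos: [0.539, 0.0696, 0.1643]
eef_rot: [0.698, 0.716, 0.001, 0.004]
ft_force: [-0.1, -0.7, -1.3]
finger_gap: 0.0489
t 19.43 pos [0.539  0.0696 0.1643] rot [0.698  0.7161 0.0011 0.0039] F [-0.1 -0.7 -1.3] gap 0.0489
t 19.48 pos [0.5392 0.0693 0.1644] rot [0.6982 0.7159 0.0012 0.0039] F [ 0.  -0.  -0.9] gap 0.0487
shift [-0.0112  0.0043  0.0585] len 0.0597 yaw 91.44 turn 0.2355098488413887 tilt deg [ 0.42 -0.22]
```

View pics/w17.png

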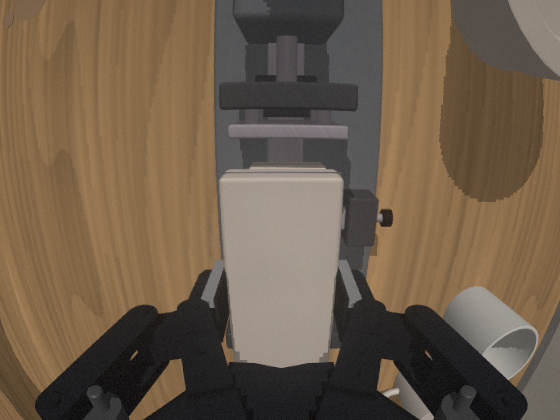

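```bash

python3 -m jog '[-0.006,0.002,0.012,0.2,1, -0.005,0.002,0.012,0,1, 0,0,0.012,0,1, 0,0,0.006,0,1, 0,0,0,0,1]'
python3 - <<'E'
from h import *
plan(.5442,.058,.106,91.2)
E
```

```text
t: 19.9
tool_pos: [0.5464, 0.0517, 0.122]
eef_rot: [0.703, 0.712, 0.002, 0.006]
ft_force: [-1.0, -0.2, -2.0]
finger_gap: 0.0487
t 19.9 pos [0.5464 0.0517 0.122 ] rot [0.7025 0.7116 0.0021 0.0055] F [-1.  -0.2 -2. ] gap 0.0487
shift [ 0.0064 -0.0023  0.016 ] len 0.0174 yaw 90.74 turn -0.46279810918235853 tilt deg [ 0.62 -0.27]
```

```bash

python3 -m jog '[0.004,-0.0015,0,-0.3,1, 0.001,0,0.004,-0.1,1, 0,0,0.004,0,1, 0,0,0,0,1, 0,0,0,0,1]'
python3 - <<'E'
from h import *
plan(.5442,.058,.106,91.2)
E
```

```text
t: 20.32
tool_pos: [0.5454, 0.056, 0.1142]
eef_rot: [0.7, 0.714, 0.002, 0.006]
ft_force: [0.2, -0.7, -1.3]
finger_gap: 0.0486
t 20.32 pos [0.5454 0.056  0.1142] rot [0.7004 0.7137 0.0024 0.0058] F [ 0.2 -0.7 -1.3] gap 0.0486
shift [ 0.0021 -0.0013  0.0082] len 0.0086 yaw 91.08 turn -0.11965605590262385 tilt deg [ 0.67 -0.27]
```

```bash

python3 -m jog '[0.002,-0.0012,0.003,-0.1,1, 0,0,0.003,0,1, 0,0,0.001,0,1, 0,0,0,0,1, 0,0,0,0,1]'
python3 - <<'E'
from h import *
plan(.5442,.058,.106,91.2)
E
```

```text
t: 20.73
tool_pos: [0.5446, 0.0588, 0.1072]
eef_rot: [0.699, 0.715, 0.003, 0.006]
ft_force: [-0.1, -0.0, -1.8]
finger_gap: 0.0486
t 20.73 pos [0.5446 0.0588 0.1072] rot [0.6993 0.7148 0.0029 0.0062] F [-0.1 -0.  -1.8] gap 0.0486
shift [-0.0008 -0.0004  0.0012] len 0.0015 yaw 91.25 turn 0.05379150702054858 tilt deg [ 0.74 -0.26]
```

```bash

python3 -m jog '[-0.001,-0.0004,0.001,0,1, 0,0,0.0005,0,1, 0,0,0,0,1, 0,0,0,0,1, 0,0,0,0,1]'
python3 -m jog '[0,0,0,0,-1, 0,0,0,0,-1, 0,0,0,0,-1, 0,0,0,0,-1, 0,0,0,0,-1]'
python3 -m jog '[0,0,-0.01,0,-1, 0,0,-0.03,0,-1, 0,0,-0.03,0,-1, 0,0,-0.03,0,-1, 0,0,-0.03,0,-1]'
python3 -m jog '[-0.01,0,0,0,-1, 0,0,0,0,-1, 0,0,0,0,-1, 0,0,0,0,-1, 0,0,0,0,-1]'
python3 - <<'E'
from h import *
wsnap('w18')
plate('w18',(240,325,110,260),.116)
s,d=load('w18')
save('w18c',cv2.resize(d['pixels'][85:285,215:365],None,fx=4,fy=3))
E
```

```text
t: 21.15
tool_pos: [0.5444, 0.0576, 0.1057]
eef_rot: [0.699, 0.715, 0.003, 0.006]
ft_force: [0.3, -0.2, -1.5]
finger_gap: 0.0488
t: 21.57
tool_pos: [0.5453, 0.0576, 0.1067]
eef_rot: [0.699, 0.715, 0.004, 0.007]
ft_force: [0.6, -0.6, -0.2]
finger_gap: 0.0854
t: 21.98
tool_pos: [0.5378, 0.0576, 0.2363]
eef_rot: [0.699, 0.715, -0.002, 0.002]
ft_force: [0.4, -0.1, -0.3]
finger_gap: 0.0856
t: 22.4
tool_pos: [0.5418, 0.0481, 0.2457]
eef_rot: [0.699, 0.715, 0.004, 0.007]
ft_force: [-0.3, 0.1, -0.8]
finger_gap: 0.0856
t 22.4 pos [0.5418 0.0481 0.2457] rot [0.6994 0.7147 0.0035 0.0065] F [-0.3  0.1 -0.8] gap 0.0856
centre [544.1  58.3] size [ 49.5 110.7] yaw 91.47
```

View pics/w18c.png

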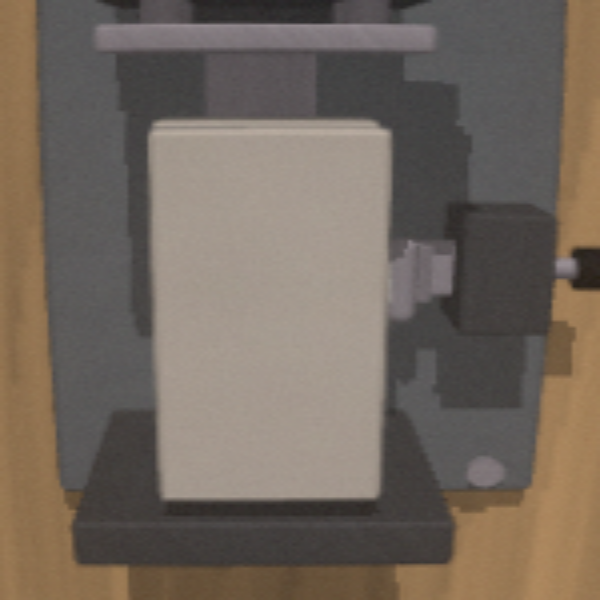

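```bash

python3 -m jog '[-0.03,-0.008,0,0,-1, -0.035,-0.014,0,0,-1, -0.035,-0.014,0,0,-1, -0.035,-0.014,0,0,-1, -0.035,-0.014,0,0,-1]'
python3 -m jog '[-0.035,-0.014,0,0,-1, -0.035,-0.014,0,0,-1, -0.035,-0.012,0,0,-1, -0.03,-0.01,0,0,-1, 0,0,0,0,-1]'
python3 - <<'E'
from h import *
wsnap('w19')
E
```

```text
t: 22.87
tool_pos: [0.4799, -0.1212, 0.2392]
eef_rot: [0.694, 0.72, 0.002, 0.002]
ft_force: [0.2, 0.1, -0.1]
finger_gap: 0.0856
t: 23.28
tool_pos: [0.4269, -0.2667, 0.2339]
eef_rot: [0.695, 0.719, -0.0, -0.001]
ft_force: [-0.1, 0.4, 0.6]
finger_gap: 0.0851
t 23.28 pos [ 0.4269 -0.2667  0.2339] rot [ 6.955e-01  7.186e-01 -2.000e-04 -1.400e-03] F [-0.1  0.4  0.6] gap 0.0851
```

View pics/w19.png

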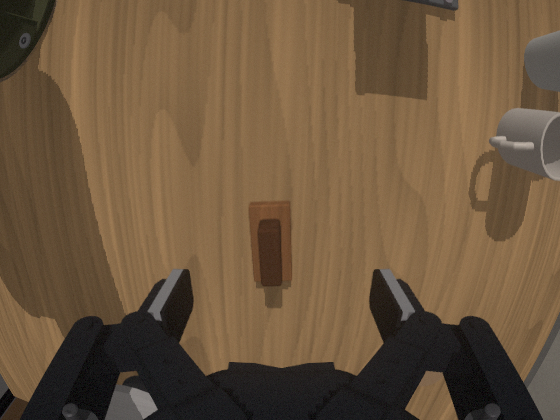

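```bash
python3 - <<'E'
from h import *
s,d=load('w19')
save('w19c',cv2.resize(d['pixels'][190:300,230:310],None,fx=6,fy=5))
E
```

```text
(no output)
```

View pics/w19c.png

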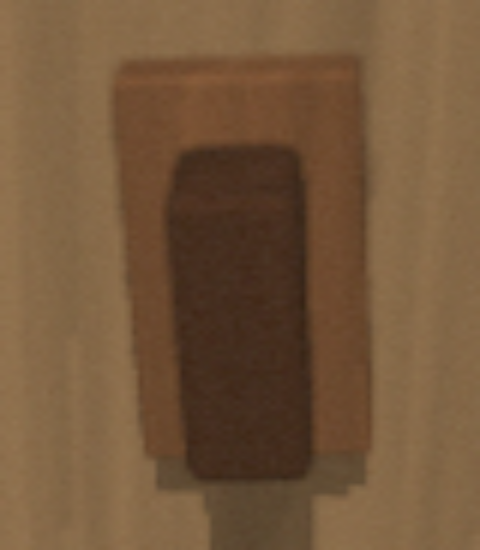

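```bash
python3 - <<'E'
from h import *
s,d=load('w19')
c=np.array([(168,203),(304,198),(312,475),(188,478)],float)
P=wpix(d,s,230+c[:,0]/6-.4,190+c[:,1]/5-.4,.056); print(P.round(4)); print(P.mean(0)); 
for a,b in((3,0),(2,1)): v=P[b]-P[a];print(np.linalg.norm(v),np.degrees(np.arctan2(v[1],v[0])))
c=np.array([(115,80),(357,80),(370,455),(147,455)],float)
Q=wpix(d,s,230+c[:,0]/6-.4,190+c[:,1]/5-.4,.018);print(Q.round(4),Q.mean(0))
for a,b in((3,0),(2,1)): v=Q[b]-Q[a];print(np.linalg.norm(v),np.degrees(np.arctan2(v[1],v[0])))
plan(*P.mean(0)[:2],.12,91.5)
E
```

```text
[[ 0.4032 -0.3114  0.056 ]
 [ 0.4267 -0.3094  0.056 ]
 [ 0.4303 -0.3761  0.056 ]
 [ 0.4072 -0.3778  0.056 ]]
[ 0.41684315 -0.3436867   0.056     ]
0.06658453526603224 93.45424536925063
0.06680814178778868 93.12194099182199
[[ 0.3904 -0.2969  0.018 ]
 [ 0.4361 -0.2954  0.018 ]
 [ 0.443  -0.393   0.018 ]
 [ 0.3966 -0.3947  0.018 ]] [ 0.41652521 -0.34502728  0.018     ]
0.09801018419035336 93.66348198517372
0.0978068356519485 94.0148798735692
t 23.33 pos [ 0.4273 -0.2646  0.2337] rot [ 6.952e-01  7.188e-01  5.000e-04 -2.200e-03] F [-1.4  0.  -1. ] gap 0.0853
shift [-0.0791 -0.0128  0.1134] len 0.1389 yaw 91.91 turn 0.40600819598128624 tilt deg [-0.14  0.22]
```

```bash

python3 -m jog '[-0.02,-0.003,0.028,-0.5,-1, -0.02,-0.003,0.028,-0.5,-1, -0.02,-0.003,0.028,-0.4,-1, -0.02,-0.003,0.028,-0.3,-1, 0,0,0.015,0,-1]'
python3 -m jog '[0,0,0,0,-1, 0,0,0,0,-1, 0,0,0,0,-1, 0,0,0,0,-1, 0,0,0,0,-1]'
python3 - <<'E'
from h import *
wsnap('w20')
plan(.4168,-.3445,.032,93.6)
E
```

```text
t: 23.75
tool_pos: [0.423, -0.3438, 0.1038]
eef_rot: [0.682, 0.731, 0.003, 0.0]
ft_force: [-0.7, 0.2, 0.4]
finger_gap: 0.0853
t: 24.17
tool_pos: [0.4223, -0.3374, 0.1004]
eef_rot: [0.681, 0.733, 0.003, -0.005]
ft_force: [0.6, 0.2, 0.3]
finger_gap: 0.0857
t 24.17 pos [ 0.4223 -0.3374  0.1004] rot [ 0.6806  0.7326  0.0034 -0.0048] F [0.6 0.2 0.3] gap 0.0857
t 24.22 pos [ 0.4226 -0.3375  0.1007] rot [ 0.6806  0.7326  0.0035 -0.0044] F [ 0.1 -0.3 -0.2] gap 0.0859
shift [-0.0073 -0.0062  0.0686] len 0.0693 yaw 94.22 turn 0.6186329208674692 tilt deg [-0.1   0.63]
```

View pics/w20.png

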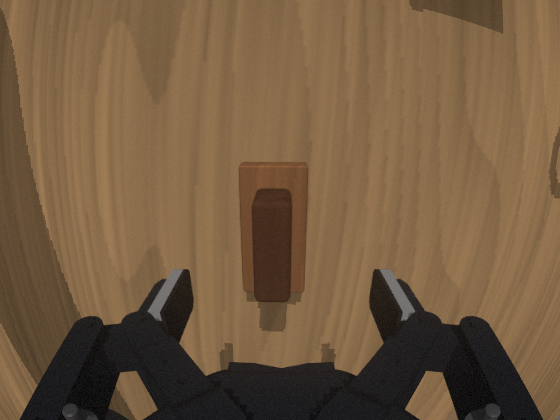

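```bash

python3 -m jog '[-0.004,-0.003,0.018,0.2,-1, -0.003,-0.003,0.018,0.1,-1, 0,0,0.018,0,-1, 0,0,0.01,0,-1, 0,0,0,0,-1]'
python3 - <<'E'
from h import *
wsnap('w21')
s,d=load('w21')
P=wpix(d,s,[281,281],[200,330],.056);print(P)
plan(.4168,-.3445,.032,93.8)
E
```

```text
t: 24.63
tool_pos: [0.4227, -0.3469, 0.0416]
eef_rot: [0.682, 0.732, 0.004, 0.003]
ft_force: [0.2, 0.3, 0.2]
finger_gap: 0.0854
t 24.63 pos [ 0.4227 -0.3469  0.0416] rot [0.6815 0.7318 0.004  0.0026] F [0.2 0.3 0.2] gap 0.0854
[[ 0.41849272 -0.30168622  0.056     ]
 [ 0.42301489 -0.36484588  0.056     ]]
t 24.68 pos [ 0.423  -0.3471  0.0424] rot [0.6815 0.7318 0.0041 0.0029] F [ 0.2  0.5 -1.4] gap 0.0857
shift [ 0.003  -0.0061  0.0104] len 0.0124 yaw 94.08 turn 0.2750478597736219 tilt deg [0.56 0.12]
```

View pics/w21.png

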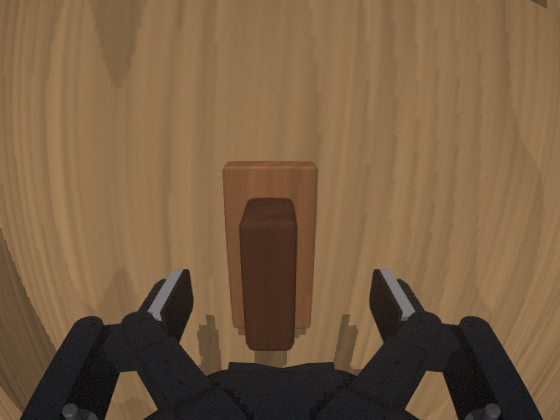

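```bash
python3 - <<'E'
from h import *
s,d=load('w21')
P=wpix(d,s,[268,269],[226,348],.056);print(P, P.mean(0))
E
python3 -m jog '[0.002,-0.004,0.005,0.2,-1, 0,-0.001,0.004,0,-1, 0,0,0,0,-1, 0,0,0,0,-1, 0,0,0,0,-1]'
python3 - <<'E'
from h import *
plan(.4168,-.3445,.032,93.8)
E
```

```text
[[ 0.41410479 -0.31277693  0.056     ]
 [ 0.41800233 -0.37692548  0.056     ]] [ 0.41605356 -0.3448512   0.056     ]
t: 25.1
tool_pos: [0.4196, -0.3465, 0.0363]
eef_rot: [0.683, 0.731, 0.004, 0.005]
ft_force: [-0.4, -0.7, -0.1]
finger_gap: 0.0853
t 25.1 pos [ 0.4196 -0.3465  0.0363] rot [0.6827 0.7307 0.0043 0.0054] F [-0.4 -0.7 -0.1] gap 0.0853
shift [ 0.0022 -0.0027  0.0043] len 0.0056 yaw 93.89 turn 0.08513453686595085 tilt deg [ 0.79 -0.07]
```

```bash

python3 -m jog '[0.0015,-0.003,0.003,0,-1, 0,0,0,0,1, 0,0,0,0,1, 0,0,0,0,1, 0,0,0,0,1]'
python3 -m jog '[0,0,0,0,1, 0,0,0,0,1, 0,0,0,0,1, 0,0,0,0,1, 0,0,0,0,1]'
python3 - <<'E'
from h import *
wsnap('w22')
E
```

```text
t: 25.52
tool_pos: [0.4168, -0.3457, 0.034]
eef_rot: [0.683, 0.731, 0.004, 0.006]
ft_force: [0.4, 0.3, -0.3]
finger_gap: 0.0384
t: 25.93
tool_pos: [0.417, -0.3458, 0.0343]
eef_rot: [0.683, 0.731, 0.004, 0.006]
ft_force: [-0.4, 0.1, 1.4]
finger_gap: 0.0234
t 25.93 pos [ 0.417  -0.3458  0.0343] rot [0.6827 0.7306 0.0043 0.0064] F [-0.4  0.1  1.4] gap 0.0234
```

View pics/w22.png

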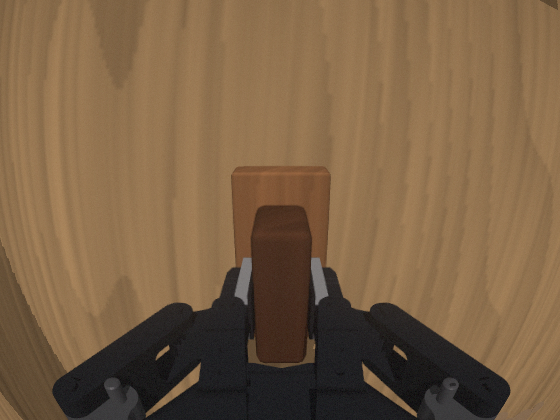

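```bash
python3 - <<'E'
from h import *
s,d=load('w22')
save('w22c',cv2.resize(d['pixels'][155:375,215:345],None,fx=4,fy=2.7))
P=wpix(d,s,[281,281],[237,361],.056);print(P, P.mean(0),s['tool_pos'])
P=wpix(d,s,[281],[174],.018);print(P)
E
```

```text
[[ 0.41361699 -0.31286059  0.056     ]
 [ 0.41803832 -0.37754474  0.056     ]] [ 0.41582766 -0.34520266  0.056     ] [ 0.41701507 -0.34583867  0.03430109]
[[ 0.41315826 -0.29680634  0.018     ]]
```

View pics/w22c.png

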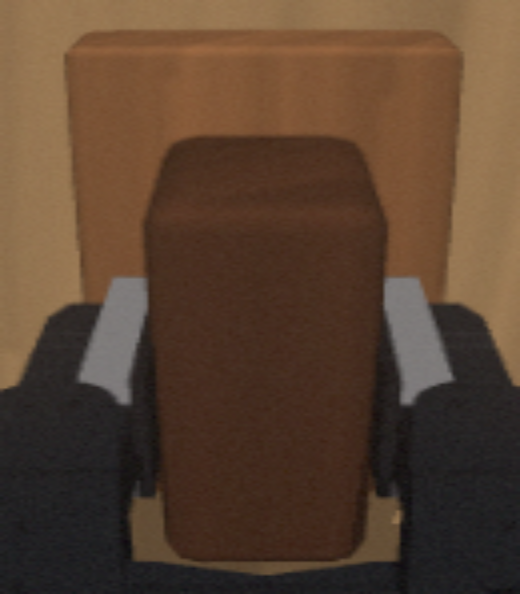

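```bash

python3 -m jog '[0,0,-0.02,0,1, 0,0,-0.04,0,1, 0,0,-0.04,0,1, 0,0,-0.04,0,1, 0,0,-0.04,0,1]'
python3 -m jog '[0.034,0.01,-0.004,0.3,1, 0.037,0.013,-0.004,0.3,1, 0.037,0.013,-0.004,0.3,1, 0.037,0.013,-0.004,0.3,1, 0.037,0.013,-0.004,0.3,1]'
python3 - <<'E'
from h import *
plan(.5442,.058,.23,91.2)
E
```

```text
t: 26.4
tool_pos: [0.4074, -0.3395, 0.2086]
eef_rot: [0.683, 0.731, 0.004, -0.006]
ft_force: [1.4, -1.2, -1.3]
finger_gap: 0.023
t: 26.82
tool_pos: [0.4641, -0.1592, 0.2412]
eef_rot: [0.698, 0.716, 0.004, 0.004]
ft_force: [1.1, 0.4, -1.8]
finger_gap: 0.023
t 26.82 pos [ 0.4641 -0.1592  0.2412] rot [0.6979 0.7162 0.0039 0.004 ] F [ 1.1  0.4 -1.8] gap 0.023
shift [0.2151 0.0855 0.0121] len 0.2318 yaw 91.48 turn 0.28123908872254333 tilt deg [0.64 0.  ]
```

```bash

python3 -m jog '[0.035,0.015,0,0,1, 0.037,0.016,0,0,1, 0.037,0.016,0,0,1, 0.037,0.016,0,0,1, 0.03,0.012,0,0,1]'
python3 -m jog '[0.01,0.003,0,0,1, 0.004,0,0,0,1, 0,0,0,0,1, 0,0,0,0,1, 0,0,0,0,1]'
python3 - <<'E'
from h import *
wsnap('w23')
plan(.5442,.058,.18,91.2)
E
```

```text
t: 27.23
tool_pos: [0.5353, 0.0278, 0.243]
eef_rot: [0.698, 0.716, 0.005, 0.005]
ft_force: [0.4, -0.8, -1.6]
finger_gap: 0.0229
t: 27.65
tool_pos: [0.5379, 0.0472, 0.2411]
eef_rot: [0.695, 0.719, 0.004, 0.004]
ft_force: [1.2, -0.4, -0.5]
finger_gap: 0.0231
t 27.65 pos [0.5379 0.0472 0.2411] rot [0.6952 0.7188 0.0039 0.0036] F [ 1.2 -0.4 -0.5] gap 0.0231
t 27.7 pos [0.5378 0.0469 0.2411] rot [0.6954 0.7186 0.0038 0.0036] F [-1.3  0.2 -0.8] gap 0.0235
shift [0.0109 0.0061 0.0611] len 0.0624 yaw 91.87 turn 0.673208571259778 tilt deg [0.6  0.02]
```

View pics/w23.png

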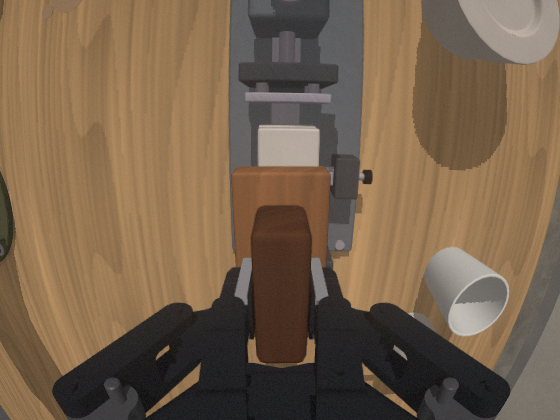

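```bash

python3 -m jog '[0.005,0.003,0.018,0.4,1, 0.005,0.002,0.018,0.2,1, 0,0,0.018,0,1, 0,0,0.012,0,1, 0,0,0,0,1]'
python3 - <<'E'
from h import *
plan(.5442,.058,.1503,91.2)
E
```

```text
t: 28.12
tool_pos: [0.5437, 0.0501, 0.175]
eef_rot: [0.703, 0.711, 0.005, 0.006]
ft_force: [-1.5, -0.1, -1.3]
finger_gap: 0.0234
t 28.12 pos [0.5437 0.0501 0.175 ] rot [0.7033 0.7109 0.0048 0.0056] F [-1.5 -0.1 -1.3] gap 0.0234
shift [0.008  0.0002 0.0247] len 0.026 yaw 90.62 turn -0.5836166792939821 tilt deg [ 0.84 -0.05]
```

```bash

python3 -m jog '[0.005,0,0.007,-0.4,1, 0.002,0,0.007,-0.1,1, 0,0,0.003,0,1, 0,0,0,0,1, 0,0,0,0,1]'
python3 - <<'E'
from h import *
plan(.5442,.058,.1503,91.2)
E
```

```text
t: 28.53
tool_pos: [0.5442, 0.0547, 0.1585]
eef_rot: [0.702, 0.713, 0.005, 0.006]
ft_force: [-0.4, 0.1, -0.9]
finger_gap: 0.0231
t 28.53 pos [0.5442 0.0547 0.1585] rot [0.7015 0.7126 0.0052 0.0063] F [-0.4  0.1 -0.9] gap 0.0231
shift [ 0.0033 -0.0001  0.0082] len 0.0088 yaw 90.89 turn -0.30541523744611254 tilt deg [ 0.94 -0.08]
```

```bash

python3 -m jog '[0.003,0,0.003,-0.3,1, 0,0,0.002,0,1, 0,0,0.0005,0,1, 0,0,0,0,1, 0,0,0,0,1]'
python3 - <<'E'
from h import *
plan(.5442,.058,.1503,91.2)
wsnap('w24')
E
```

```text
t: 28.95
tool_pos: [0.5455, 0.0584, 0.1541]
eef_rot: [0.699, 0.715, 0.006, 0.007]
ft_force: [-0.3, 0.0, -1.3]
finger_gap: 0.0232
t 28.95 pos [0.5455 0.0584 0.1541] rot [0.6993 0.7148 0.0063 0.0072] F [-0.3  0.  -1.3] gap 0.0232
shift [-0.0003 -0.0013  0.0038] len 0.004 yaw 91.26 turn 0.05832889846942635 tilt deg [ 1.1  -0.06]
t 28.95 pos [0.5455 0.0584 0.1541] rot [0.6993 0.7148 0.0063 0.0072] F [-0.3  0.  -1.3] gap 0.0232
```

View pics/w24.png

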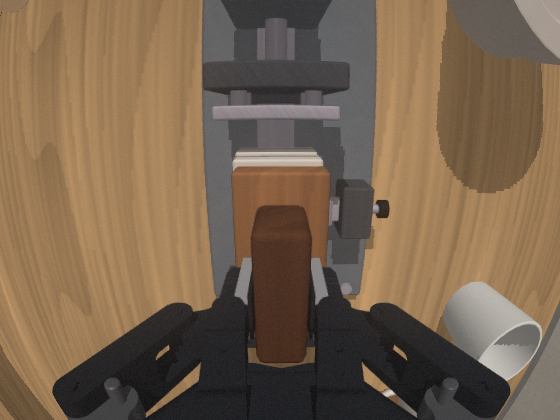

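```bash

python3 -m jog '[0,-0.0013,0.002,0,1, 0,0,0.002,0,1, 0,0,0,0,1, 0,0,0,0,1, 0,0,0,0,1]'
python3 - <<'E'
from h import *
plan(.5442,.058,.1503,91.2)
E
```

```text
t: 29.42
tool_pos: [0.5446, 0.0584, 0.1505]
eef_rot: [0.699, 0.715, 0.007, 0.008]
ft_force: [0.4, 0.7, -0.4]
finger_gap: 0.023
t 29.42 pos [0.5446 0.0584 0.1505] rot [0.6993 0.7148 0.0068 0.0077] F [ 0.4  0.7 -0.4] gap 0.023
shift [-0.0004 -0.0004  0.0002] len 0.0006 yaw 91.25 turn 0.05449761887021509 tilt deg [ 1.17 -0.05]
```

```bash

python3 -m jog '[0,0,0.003,0,1, 0,0,0.003,0,1, 0,0,0.003,0,1, 0,0,0.003,0,1, 0,0,0.003,0,1]'
python3 - <<'E'
from h import *
plan(.5442,.058,.1503,91.2)
E
```

```text
t: 29.83
tool_pos: [0.5447, 0.0584, 0.1394]
eef_rot: [0.699, 0.715, 0.008, 0.008]
ft_force: [-5.1, -0.7, 14.0]
finger_gap: 0.0233
t 29.83 pos [0.5447 0.0584 0.1394] rot [0.6993 0.7147 0.0075 0.0081] F [-5.1 -0.7 14. ] gap 0.0233
shift [-0.0004 -0.0003 -0.011 ] len 0.011 yaw 91.25 turn 0.050556302654712226 tilt deg [ 1.27 -0.03]
```

```bash

python3 -m jog '[0,0,0.004,0,1, 0,0,0.004,0,1, 0,0,0.004,0,1, 0,0,0.004,0,1, 0,0,0,0,1]'
python3 - <<'E'
from h import *
plan(.5442,.058,.1503,91.2); wsnap('w25')
E
```

```text
t: 30.25
tool_pos: [0.5446, 0.0584, 0.1311]
eef_rot: [0.699, 0.715, 0.009, 0.009]
ft_force: [-3.1, -0.5, 9.2]
finger_gap: 0.0231
t 30.25 pos [0.5446 0.0584 0.1311] rot [0.6993 0.7147 0.0088 0.0091] F [-3.1 -0.5  9.2] gap 0.0231
shift [-0.0004  0.0001 -0.0192] len 0.0192 yaw 91.25 turn 0.051158001948806486 tilt deg [ 1.44 -0.01]
t 30.25 pos [0.5446 0.0584 0.1311] rot [0.6993 0.7147 0.0088 0.0091] F [-3.1 -0.5  9.2] gap 0.0231
```

View pics/w25.png

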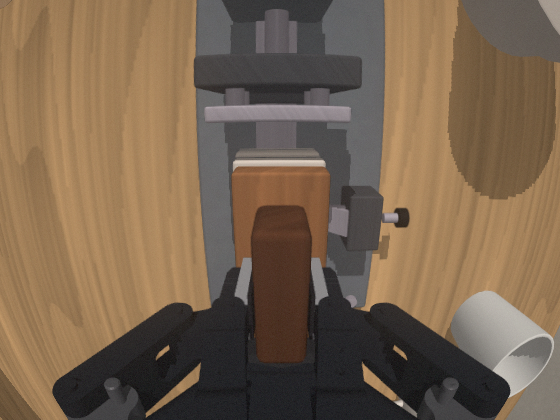

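```bash

python3 -m jog '[0,0,0.005,0,1, 0,0,0.005,0,1, 0,0,0.005,0,1, 0,0,0.005,0,1, 0,0,0.003,0,1]'
python3 - <<'E'
from h import *
plan(.5442,.058,.1503,91.2); wsnap('w26')
E
```

```text
t: 30.72
tool_pos: [0.5445, 0.0584, 0.1161]
eef_rot: [0.699, 0.715, 0.01, 0.01]
ft_force: [-5.9, -0.8, 13.9]
finger_gap: 0.0232
t 30.72 pos [0.5445 0.0584 0.1161] rot [0.6993 0.7147 0.01   0.01  ] F [-5.9 -0.8 13.9] gap 0.0232
shift [-0.0004  0.0006 -0.0342] len 0.0342 yaw 91.25 turn 0.04929375366279487 tilt deg [1.62 0.02]
t 30.72 pos [0.5445 0.0584 0.1161] rot [0.6993 0.7147 0.01   0.01  ] F [-5.9 -0.8 13.9] gap 0.0232
```

View pics/w26.png

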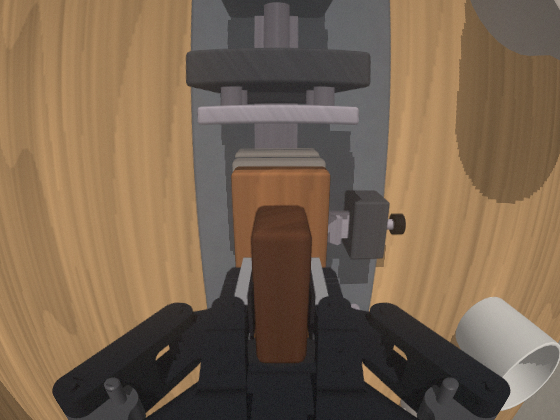

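```bash

python3 -m jog '[0,0,0.002,0,1, 0,0,0,0,1, 0,0,-0.002,0,1, 0,0,-0.002,0,1, 0,0,0,0,1]'
python3 -m jog '[0,0,0,0,1, 0,0,0,0,1, 0,0,0,0,1, 0,0,0,0,1, 0,0,0,0,1]'
python3 - <<'E'
from h import *
plan(.5442,.058,.1203,91.2)
E
```

```text
t: 31.18
tool_pos: [0.545, 0.0584, 0.1228]
eef_rot: [0.699, 0.715, 0.011, 0.011]
ft_force: [0.2, 0.2, -1.8]
finger_gap: 0.0232
t: 31.6
tool_pos: [0.5444, 0.0583, 0.1212]
eef_rot: [0.699, 0.715, 0.011, 0.011]
ft_force: [-0.1, -0.1, -0.0]
finger_gap: 0.0231
t 31.6 pos [0.5444 0.0583 0.1212] rot [0.6993 0.7147 0.0106 0.0106] F [-0.1 -0.1 -0. ] gap 0.0231
shift [-0.0003 -0.0003  0.0009] len 0.001 yaw 91.25 turn 0.04547045661882976 tilt deg [1.72 0.01]
```

```bash

python3 -m jog '[0,0,0,0,-1, 0,0,0,0,-1, 0,0,0,0,-1, 0,0,0,0,-1, 0,0,0,0,-1]'
python3 -m jog '[0,0,-0.01,0,-1, 0,0,-0.03,0,-1, 0,0,-0.03,0,-1, 0,0,-0.03,0,-1, 0,0,-0.02,0,-1]'
python3 -m jog '[0,0,0,0,-1, 0,0,0,0,-1, 0,0,0,0,-1, 0,0,0,0,-1, 0,0,0,0,-1]'
python3 - <<'E'
from h import *
wsnap('w27')
plan(.585,.238,.2,91.2)
d=vision.snapshot('side'); save('side2',cv2.resize(d['pixels'][150:310,240:360],None,fx=4.5,fy=3.7)); np.savez('/tmp/side2.npz',**d)
d=vision.snapshot('top'); save('top3',cv2.resize(d['pixels'][190:290,190:350],None,fx=4.5,fy=4.5))
E
```

```text
t: 32.02
tool_pos: [0.5449, 0.0583, 0.1213]
eef_rot: [0.699, 0.715, 0.011, 0.011]
ft_force: [-0.7, -0.3, -0.7]
finger_gap: 0.0817
t: 32.43
tool_pos: [0.5367, 0.0578, 0.2426]
eef_rot: [0.699, 0.715, 0.006, 0.007]
ft_force: [1.1, 0.3, 0.9]
finger_gap: 0.0854
t: 32.85
tool_pos: [0.5391, 0.0581, 0.249]
eef_rot: [0.699, 0.715, 0.01, 0.01]
ft_force: [-0.2, -0.0, -0.7]
finger_gap: 0.0855
t 32.85 pos [0.5391 0.0581 0.249 ] rot [0.6993 0.7147 0.0101 0.0103] F [-0.2 -0.  -0.7] gap 0.0855
t 32.9 pos [0.5389 0.0581 0.2487] rot [0.6993 0.7147 0.0099 0.0101] F [ 0.9 -0.2 -1.3] gap 0.0853
shift [0.1789 0.0486 0.05  ] len 0.192 yaw 91.25 turn 0.04686657527759053 tilt deg [1.62 0.  ]
```

View pics/w27.png

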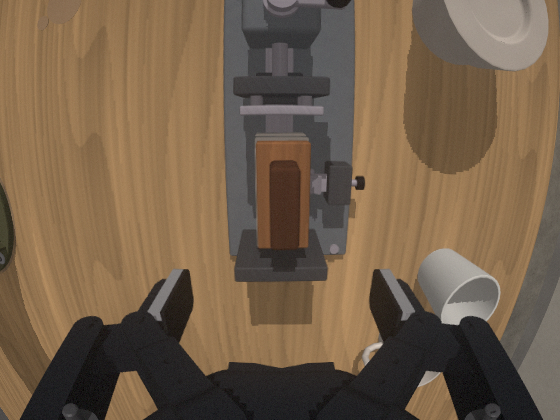

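View pics/side2.png

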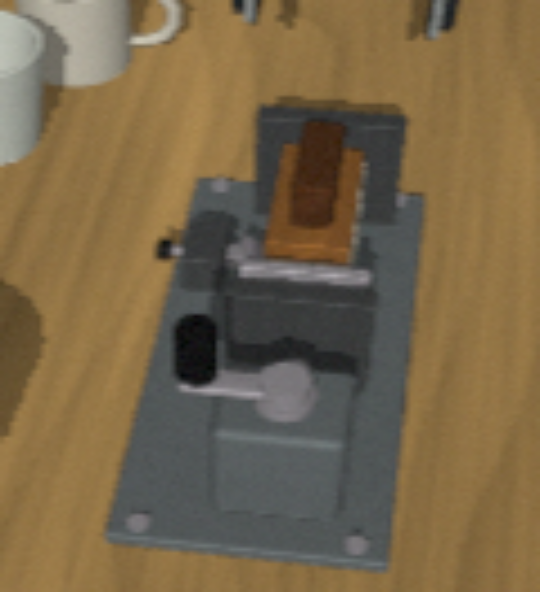

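```bash
python3 - <<'E'
from h import *
s,d=load('w27');W=wcloud(d,s)
print('block',np.nanmedian(W[200:235,275:295].reshape(-1,3),0),'deck',np.nanmedian(W[145:155,265:300].reshape(-1,3),0),'L',np.nanmedian(W[180:220,260:265].reshape(-1,3),0),'R',np.nanmedian(W[180:220,303:306].reshape(-1,3),0))
save('w27c',cv2.resize(d['pixels'][90:290,215:365],None,fx=4,fy=3))
E
```

```text
block [0.54447878 0.05378138 0.14284267] deck [0.54264429 0.10194447 0.10482988] L [0.52575252 0.05677575 0.10499431] R [0.56351721 0.05738591 0.1049039 ]
```

View pics/w27c.png

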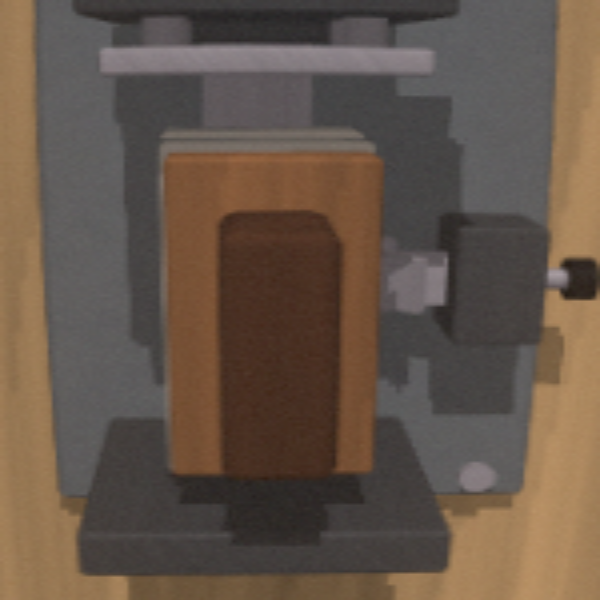

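```bash
python3 - <<'E'
from h import *
s,d=load('w27')
f=lambda cu,cv,z: wpix(d,s,215+cu/4-.4,90+cv/3-.35,z)[0].round(4)
print('board L,R',f(167,300,.104),f(380,300,.104),'ends',f(270,155,.104),f(270,474,.104))
print('plate far corners',f(162,143,.086),f(375,143,.086),'lower',f(165,133,.066),f(365,132,.066))
print('fj',f(265,528,.112),'pad',f(265,72,.112))
E
```

```text
board L,R [0.5207 0.0655 0.104 ] [0.5682 0.0662 0.104 ] ends [0.5426 0.1089 0.104 ] [0.5449 0.0092 0.104 ]
plate far corners [0.5185 0.1104 0.086 ] [0.5672 0.1113 0.086 ] lower [0.5183 0.1117 0.066 ] [0.567 0.113 0.066]
fj [ 0.5438 -0.0059  0.112 ] pad [0.5407 0.133  0.112 ]
```

```bash

python3 -m jog '[0.036,0.009,0,0,-1, 0.037,0.01,0,0,-1, 0.037,0.01,0,0,-1, 0.037,0.01,0.02,0,-1, 0.02,0.006,0.02,0,-1]'
python3 -m jog '[0,0,0,0,-1, 0,0,0,0,-1, 0,0,0,0,-1, 0,0,0,0,-1, 0,0,0,0,-1]'
python3 - <<'E'
from h import *
plan(.585,.238,.137,91.2); wsnap('w28')
E
```

```text
t: 33.42
tool_pos: [0.5839, 0.2251, 0.2114]
eef_rot: [0.703, 0.711, 0.011, 0.011]
ft_force: [0.6, -0.7, 0.6]
finger_gap: 0.0853
t: 33.83
tool_pos: [0.5811, 0.2274, 0.2047]
eef_rot: [0.701, 0.713, 0.006, 0.009]
ft_force: [0.6, 0.5, 0.5]
finger_gap: 0.0854
t 33.83 pos [0.5811 0.2274 0.2047] rot [0.7015 0.7126 0.0062 0.0092] F [0.6 0.5 0.5] gap 0.0854
shift [0.0108 0.0026 0.0677] len 0.0686 yaw 90.9 turn -0.3028161754137386 tilt deg [ 1.25 -0.24]
t 33.83 pos [0.5811 0.2274 0.2047] rot [0.7015 0.7126 0.0062 0.0092] F [0.6 0.5 0.5] gap 0.0854
```

View pics/w28.png

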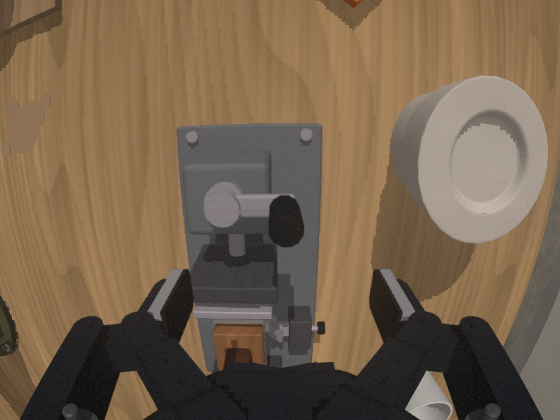

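```bash
python3 - <<'E'
from h import *
s,d=load('w28'); print(wpix(d,s,287,228,.162))
E
python3 -m jog '[0.006,0.0015,0.017,-0.2,-1, 0.005,0.001,0.017,-0.1,-1, 0,0,0.017,0,-1, 0,0,0.014,0,-1, 0,0,0,0,-1]'
python3 - <<'E'
from h import *
plan(.585,.238,.137,91.2)
E
```

```text
[[0.58464253 0.2385817  0.162     ]]
t: 34.3
tool_pos: [0.5888, 0.2346, 0.1443]
eef_rot: [0.702, 0.712, 0.011, 0.012]
ft_force: [-0.1, -0.5, -0.7]
finger_gap: 0.0853
t 34.3 pos [0.5888 0.2346 0.1443] rot [0.7021 0.7119 0.0109 0.0117] F [-0.1 -0.5 -0.7] gap 0.0853
shift [ 0.0035 -0.004   0.0072] len 0.0089 yaw 90.8 turn -0.40221710169984703 tilt deg [ 1.83 -0.06]
```

```bash

python3 -m jog '[0.003,-0.0035,0.007,-0.2,-1, 0,0,0,0,-1, 0,0,0,0,1, 0,0,0,0,1, 0,0,0,0,1]'
python3 -m jog '[0,0,0,0,1, 0,0,0,0,1, 0,0,0,0,1, 0,0,0,0,1, 0,0,0,0,1]'
python3 - <<'E'
from h import *
s=state();p=s['tool_pos']-np.array([.540,.237,0]);print(np.degrees(np.arctan2(p[1],p[0])),np.hypot(p[0],p[1]))
E
```

```text
t: 34.72
tool_pos: [0.5868, 0.2364, 0.141]
eef_rot: [0.702, 0.712, 0.013, 0.013]
ft_force: [-0.4, 0.3, -0.1]
finger_gap: 0.0515
t: 35.13
tool_pos: [0.5851, 0.2367, 0.143]
eef_rot: [0.702, 0.712, 0.012, 0.012]
ft_force: [1.4, 0.1, -2.5]
finger_gap: 0.0203
t 35.13 pos [0.5851 0.2367 0.143 ] rot [0.7015 0.7125 0.0124 0.0116] F [ 1.4  0.1 -2.5] gap 0.0203
-0.3999830995704851 0.04508074558799351
```

```bash

python3 -m jog '[-0.0154,-0.0024,0,0,1, -0.0136,-0.0076,0,0,1, -0.0102,-0.0118,0,0,1, -0.0056,-0.0146,0,0,1, -0.0003,-0.0156,0,0,1]'
cat >> h.py <<'E'
def ang():
    s=state();p=s['tool_pos']-np.array([.540,.236,0]);a=np.degrees(np.arctan2(p[1],p[0]));print('phi',a.round(1),'rad',np.hypot(p[0],p[1]).round(4))
    for k in range(5):
        f=np.radians(a-10-20*k);print('tool row',(np.array([-np.cos(f),np.sin(f)])*.0156).round(4).tolist())
    M=R.from_quat(s['eef_rot']).as_matrix();print('tilt',np.degrees(M[:2,2]).round(2))
E
python3 -c "
from h import *
ang()"
```

```text
t: 35.55
tool_pos: [0.5442, 0.1913, 0.1429]
eef_rot: [0.701, 0.712, 0.02, 0.018]
ft_force: [5.8, -6.4, 0.5]
finger_gap: 0.02
t 35.55 pos [0.5442 0.1913 0.1429] rot [0.7012 0.7124 0.0203 0.0176] F [ 5.8 -6.4  0.5] gap 0.02
phi -84.6 rad 0.0449
tool row [0.0013, -0.0155]
tool row [0.0065, -0.0142]
tool row [0.011, -0.0111]
tool row [0.0141, -0.0067]
tool row [0.0155, -0.0015]
tilt [3.06 0.25]
```

```bash

python3 -m jog '[0.0013,-0.0155,0,0,1, 0.0065,-0.0142,0,0,1, 0.011,-0.0111,0,0,1, 0.0141,-0.0067,0,0,1, 0.0155,-0.0015,0,0,1]'
python3 -c "
from h import *
ang()"
```

```text
t: 35.97
tool_pos: [0.4951, 0.2309, 0.1426]
eef_rot: [0.705, 0.709, 0.019, 0.025]
ft_force: [-3.0, -5.7, 4.7]
finger_gap: 0.0204
t 35.97 pos [0.4951 0.2309 0.1426] rot [0.7046 0.7089 0.0192 0.0246] F [-3.  -5.7  4.7] gap 0.0204
phi -173.6 rad 0.0452
tool row [0.0156, 0.001]
tool row [0.0143, 0.0062]
tool row [0.0113, 0.0108]
tool row [0.0069, 0.014]
tool row [0.0017, 0.0155]
tilt [ 3.55 -0.42]
```

```bash

python3 -m jog '[0.0156,0.001,0,0,1, 0.0143,0.0062,0,0,1, 0.0113,0.0108,0,0,1, 0.0069,0.014,0,0,1, 0.0017,0.0155,0,0,1]'
python3 -c "
from h import *
ang();wsnap('w29')"
```

```text
t: 36.38
tool_pos: [0.5333, 0.2801, 0.1429]
eef_rot: [0.704, 0.71, 0.012, 0.022]
ft_force: [-6.0, 4.9, -1.6]
finger_gap: 0.0203
t 36.38 pos [0.5333 0.2801 0.1429] rot [0.7038 0.7099 0.0119 0.0215] F [-6.   4.9 -1.6] gap 0.0203
phi 98.6 rad 0.0446
tool row [-0.0004, 0.0156]
tool row [-0.0057, 0.0145]
tool row [-0.0103, 0.0117]
tool row [-0.0137, 0.0075]
tool row [-0.0154, 0.0023]
tilt [ 2.71 -0.77]
t 36.38 pos [0.5333 0.2801 0.1429] rot [0.7038 0.7099 0.0119 0.0215] F [-6.   4.9 -1.6] gap 0.0203
```

View pics/w29.png

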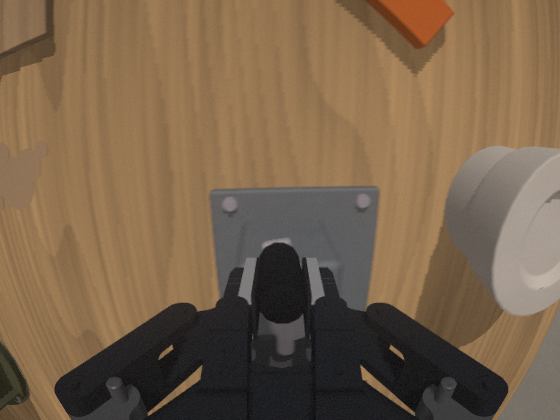

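```bash

python3 -m jog '[-0.0004,0.0156,0,0,1, -0.0057,0.0145,0,0,1, -0.0103,0.0117,0,0,1, -0.0137,0.0075,0,0,1, -0.0154,0.0023,0,0,1]'
python3 -c "
from h import *
ang();wsnap('w30')"
```

```text
t: 36.85
tool_pos: [0.5846, 0.2418, 0.143]
eef_rot: [0.701, 0.713, 0.013, 0.014]
ft_force: [1.8, 5.0, -4.6]
finger_gap: 0.0203
t 36.85 pos [0.5846 0.2418 0.143 ] rot [0.701  0.7129 0.0126 0.0138] F [ 1.8  5.  -4.6] gap 0.0203
phi 7.4 rad 0.045
tool row [-0.0156, -0.0007]
tool row [-0.0144, -0.006]
tool row [-0.0115, -0.0106]
tool row [-0.0072, -0.0139]
tool row [-0.002, -0.0155]
tilt [ 2.13 -0.08]
t 36.85 pos [0.5846 0.2418 0.143 ] rot [0.701  0.7129 0.0126 0.0138] F [ 1.8  5.  -4.6] gap 0.0203
```

View pics/w30.png

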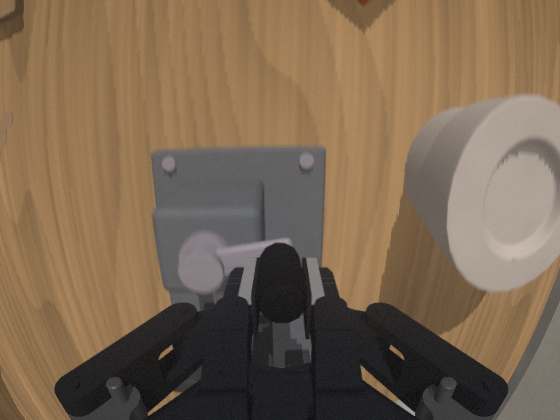

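```bash

python3 -m jog '[-0.0156,-0.0007,0,0,1, -0.0144,-0.006,0,0,1, -0.0115,-0.0106,0,0,1, -0.005,-0.0095,0,0,1, 0,0,0,0,1]'
python3 -c "
from h import *
ang()"
```

```text
t: 37.32
tool_pos: [0.561, 0.1959, 0.143]
eef_rot: [0.701, 0.712, 0.018, 0.012]
ft_force: [-2.1, 0.9, -3.0]
finger_gap: 0.0203
t 37.32 pos [0.561  0.1959 0.143 ] rot [0.7014 0.7124 0.0183 0.0118] F [-2.1  0.9 -3. ] gap 0.0203
phi -62.4 rad 0.0452
tool row [-0.0047, -0.0149]
tool row [0.0006, -0.0156]
tool row [0.0059, -0.0144]
tool row [0.0105, -0.0115]
tool row [0.0138, -0.0072]
tilt [2.43 0.54]
```

Remaining ≈6–7°; push on to the stop.

```bash

python3 -m jog '[-0.002,-0.005,0,0,1, -0.0015,-0.005,0,0,1, -0.001,-0.005,0,0,1, -0.001,-0.005,0,0,1, -0.001,-0.005,0,0,1]'
python3 -c "
from h import *
ang()"
```

```text
t: 37.73
tool_pos: [0.5553, 0.1939, 0.1433]
eef_rot: [0.702, 0.711, 0.033, 0.022]
ft_force: [18.0, 3.2, -15.1]
finger_gap: 0.0201
t 37.73 pos [0.5553 0.1939 0.1433] rot [0.7016 0.7115 0.0327 0.0225] F [ 18.    3.2 -15.1] gap 0.0201
phi -70.0 rad 0.0448
tool row [-0.0027, -0.0154]
tool row [0.0027, -0.0154]
tool row [0.0078, -0.0135]
tool row [0.012, -0.01]
tool row [0.0147, -0.0053]
tilt [4.46 0.86]
```

```bash

python3 -m jog '[0,0,0,0,1, 0,0,0,0,-1, 0,0,0,0,-1, 0,0,0,0,-1, 0,0,0,0,-1]'
python3 -m jog '[0,0,0,0,-1, 0,0,0,0,-1, 0,0,-0.01,0,-1, 0,0,-0.02,0,-1, 0,0,-0.03,0,-1]'
python3 -m jog '[0,0,-0.03,0,-1, 0,0,-0.03,0,-1, 0,0,0,0,-1, 0,0,0,0,-1, 0,0,0,0,-1]'
python3 -c "
from h import *
plan(.54,.05,.25,91);wsnap('w31')"
```

```text
t: 38.15
tool_pos: [0.5563, 0.1944, 0.1433]
eef_rot: [0.701, 0.712, 0.033, 0.024]
ft_force: [0.3, 0.3, 0.7]
finger_gap: 0.0678
t: 38.57
tool_pos: [0.547, 0.1921, 0.1997]
eef_rot: [0.702, 0.712, 0.027, 0.021]
ft_force: [0.7, -0.0, -0.5]
finger_gap: 0.0854
t: 38.98
tool_pos: [0.5446, 0.1923, 0.2729]
eef_rot: [0.701, 0.712, 0.033, 0.024]
ft_force: [0.4, 0.9, 0.0]
finger_gap: 0.0854
t 38.98 pos [0.5446 0.1923 0.2729] rot [0.7014 0.7116 0.0326 0.0236] F [0.4 0.9 0. ] gap 0.0854
shift [-0.1425 -0.0084  0.0206] len 0.1442 yaw 90.85 turn -0.14737435308222757 tilt deg [4.54 0.76]
t 38.98 pos [0.5446 0.1923 0.2729] rot [0.7014 0.7116 0.0326 0.0236] F [0.4 0.9 0. ] gap 0.0854
```

View pics/w31.png

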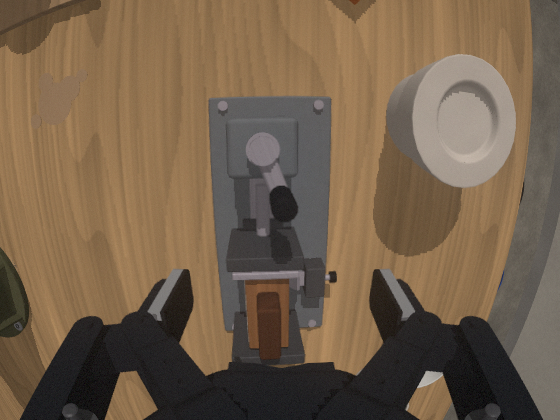

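```bash

python3 -m jog '[-0.03,0,0,0,-1, -0.035,0,0,0,-1, -0.035,0,0,0,-1, -0.035,0,0,0,-1, -0.01,0,0,0,-1]'
python3 -m jog '[0,0,0,0,-1, 0,0,0,0,-1, 0,0,0,0,-1, 0,0,0,0,-1, 0,0,0,0,-1]'
python3 - <<'E'
from h import *
wsnap('w32')
s,d=load('w32')
W=wcloud(d,s)
save('w32c',cv2.resize(d['pixels'][90:290,205:355],None,fx=4,fy=3));np.save('/tmp/W32.npy',W)
d=vision.snapshot('side'); save('side3',cv2.resize(d['pixels'][140:320,160:360],None,fx=4,fy=3.3))
d=vision.snapshot('top'); save('top4',d['pixels'])
E
```

```text
t: 39.45
tool_pos: [0.5439, 0.0456, 0.2643]
eef_rot: [0.698, 0.715, 0.029, 0.02]
ft_force: [-0.2, -0.2, -0.4]
finger_gap: 0.0853
t: 39.87
tool_pos: [0.542, 0.0458, 0.2607]
eef_rot: [0.699, 0.714, 0.027, 0.018]
ft_force: [1.1, -0.0, 0.6]
finger_gap: 0.0853
t 39.87 pos [0.542  0.0458 0.2607] rot [0.6994 0.714  0.0272 0.0178] F [ 1.1 -0.   0.6] gap 0.0853
```

View pics/w32c.png

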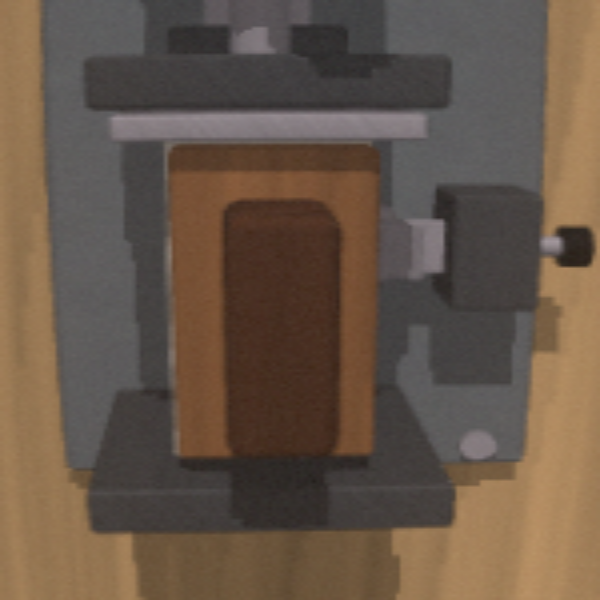

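View pics/side3.png

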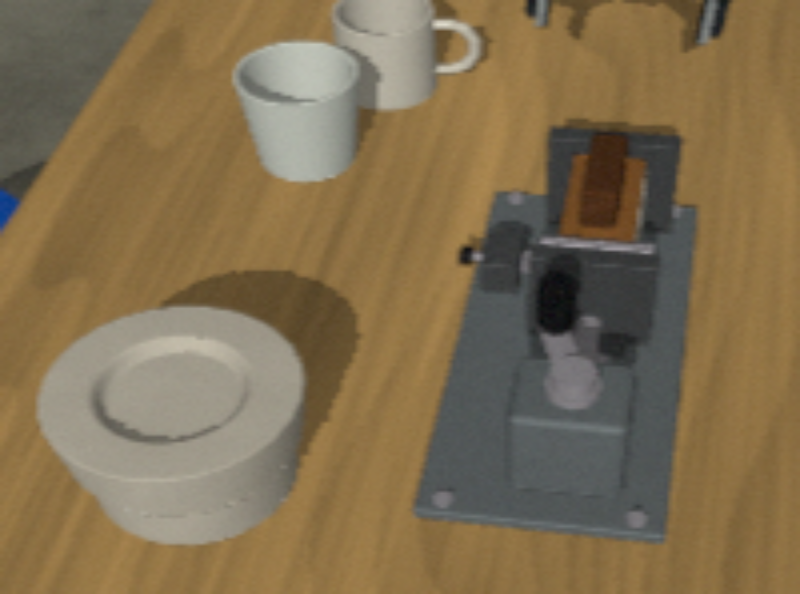

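View pics/top4.png

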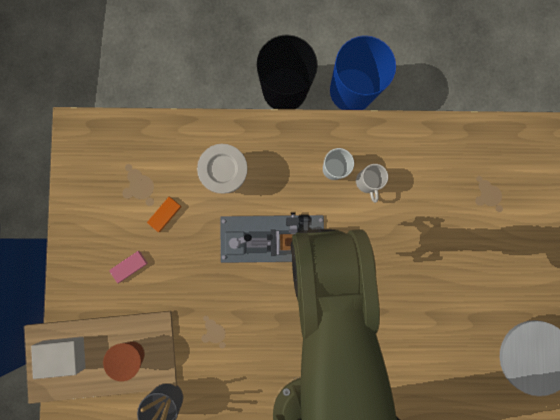

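```bash
python3 - <<'E'
from h import *
s,d=load('w32');W=np.load('/tmp/W32.npy')
f=lambda cu,cv,z: wpix(d,s,205+cu/4-.4,90+cv/3-.35,z)[0].round(4)
print('pad face',f(270,138,.112),'back',f(270,113,.112),'jaw block front',f(270,108,.112),'fj',f(270,488,.112))
print('board L,R',f(170,300,.104),f(378,300,.104),'ends',f(275,147,.104),f(275,458,.104))
print('plates L edge', f(176,440,.086),f(166,150,.086))
px=lambda cu,cv:W[90+cv//3,205+cu//4]
print('deck',px(200,250),px(360,250),px(270,185),'block',px(280,330),'pad',px(270,126))
E
```

```text
pad face [0.542  0.1031 0.112 ] back [0.5419 0.1104 0.112 ] jaw block front [0.5419 0.1119 0.112 ] fj [ 0.5435 -0.0074  0.112 ]
board L,R [0.5199 0.0525 0.104 ] [0.5683 0.0527 0.104 ] ends [0.5435 0.0998 0.104 ] [ 5.449e-01 -4.000e-04  1.040e-01]
plates L edge [ 0.5202 -0.0013  0.086 ] [0.5184 0.0972 0.086 ]
deck [0.52724992 0.0684438  0.10528248] [0.56364519 0.06890875 0.10647927] [0.54242353 0.08872585 0.1053604 ] block [0.54385357 0.05382591 0.1439175 ] pad [0.5418566  0.10638804 0.11280002]
```

```bash
python3 -c "
from h import *
print(workorder.close_job())"
```

```text
the job is handed in; nothing more can be done
None
```

I completed the whole job in the order asked and handed it in at about 40 s of the 210 s allowed.

- **Opening the jaw:** I cranked the handle back to its stop. The jaw gap then measured 140.8 mm, against 140 mm fully open.
- **Stacking:** I found two plates; the orange and pink slabs I left alone. Both plates went on the stage, and the board went on top.
- **Latching:** I pressed the board down about 34 mm, with about 14 N on the wrist. After letting go, its deck stayed at about 105 mm above the bench, against 104 mm expected for a latched stage.
- **Clamping:** I cranked clockwise to the stop, where the handle stood at about 7.5 rad and gave about 18 N of resistance.

**Last checks before hand-in:**
- The gap between the jaws is 110.5 mm, which is the plates' 110 mm length. The jaw pad has travelled 30 mm of the crank's 37.5 mm, so it is sprung back about 7.5 mm as intended.
- The board lies on the stack and its deck is still at about 105 mm. The fingers are open and clear above it.
- In the pictures, the mould, tub and mug stand where they were.

**Imperfections:**
- The top camera and the arm's own measurements disagreed by 3–4 mm in y. I relied on the wrist camera and the arm.
- Before clamping, the stack sat roughly 1–2 mm off the stage centre along the clamp. The plates and board agreed with each other to about 1–2 mm.
- The tool tilted slowly, up to 4.5° while cranking. The placements still came out level.

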